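# Post the failed power modules into the lock-box

### The arm

A 7-joint arm with a two-finger parallel gripper is mounted at the origin on the work surface. World frame = base frame: x ahead of the robot, y to its left, z up, the work surface at z = 0. Lengths are in mm, angles in rad, forces in N, time in s.
With the tool pointing down it reaches from about 350 to 900 mm from the base axis. Payload 8.1 kg.
Tool frame: the origin (TCP) lies at the very end of the fingers, on their centre line; the grasp point (between the pads) lies 19 mm behind it; z points along the fingers, y is the line along which they close (so a half turn about z gives the same grasp; the last joint's range is limited). The gripper opens to 92 mm and grips with 3 to 60 N. Pads are 19 mm wide; open, the fingers measure 130 mm over their backs; the gripper's body (75 mm by 190 mm) begins 47 mm behind the grasp point.
Start: joints at [1.205, 0.434, 0.025, 1.573, -0.012, 1.134, -0.075], TCP at [162.341, -603.562, 226.742] pointing down, gripper open.
Joint ranges: [-2.62, 2.62], [-0.44, 2.09], [-1.27, 1.32], [0.08, 2.57], [-1.32, 4.46], [0.12, 2], [-2.74, 2.74]. Speed limits (rad/s): [2.22, 2.22, 3.01, 3.01, 3.14, 3.14, 3.14].

### API

Orientations are given as a unit quaternion [x, y, z, w].
In Python, from plant import state, capture, job_done gives the robot as it stands.
- The arm moves only by the tool jog_arm, never from a script. Its argument "motion" is a list that holds one entry, the list of rows, each a list of 5 numbers: the shift along the tool's x, y, z in m, then the turn about the tool's z in rad, then the closure, from 0 (fully open) to 1 (shut). A call has 1 to 5 rows; each row is the pose to reach, as a shift and turn from the pose commanded when the call began, along the tool's axes at that moment; what a row does not reach only later rows make up. A row lasts 1/12 s, in which the tool goes at most 41.7 mm and 7.16 degrees, less where a joint would pass 70% of its speed; a pose out of reach is approached as far as the arm can. A call with a gripper value outside its range is refused whole. The fingers move at their own pace and stop on an object; "force" is the grip in N (left out, the last holds). Time passes only in rows, so rows that repeat a pose let the fingers close. It gives the time, the measured TCP pose, the force, the opening and the grip force at its end, in the units of the state.
- state(): the state, without advancing time (a new reading comes with each control period).
- capture(name): name is "scene" or "side" or "wrist"; returns a dict with "pixels" (420x560x3 uint8, red, green, blue), "mtx" (3x3 intrinsics, pixels), "xyz" and "rotation" of the camera in the world; the wrist camera has in their place "hand_eye" (4x4, takes a point from camera to tool coordinates, whose origin is the TCP and whose axes are the flange's). Camera axes: x right, y up, looking along -z (the intrinsics and any distortion apply to the point x, -y, -z); pixel columns grow to the right and rows downward; lengths in mm; the calibration is good to about 2 mm. A picture is of the moment at which its call begins: read the wrist's pose just before it. There is no depth.
- job_done(): hands the job in; it is judged then, once.
The state is a dict: "t": time; "qpos": joint angles; "joint_vel": joint speeds; "joint_torque": joint torques, N m; "ee_pos": TCP position; "ee_rot": TCP orientation; "ft_force": force on the tool from outside, world axes, zero at the start; "wrist_torque": the same for the moment, N m; "opening": opening from 0.0 (shut) to 1.0 (fully open); "grip_force": force on a finger pad.
Only numpy, scipy, OpenCV 4.12 (cv2) and the standard library are available. Lean on these libraries where they do the work, as an engineer would, in place of code of your own. Each camera call takes 0.05 s, during which the arm holds its last target. There are 200 camera calls.

### The job

Scrap out the failed power modules at the rework bench: move the solder reel off the lock-box's apron into the grey tray, and slide the box's lock plate fully open. Then push every black module on the mat in through the spring flap, so that each slides down into the box and the flap swings shut behind it, and finally slide the lock plate fully shut. Leave the multimeter, the iron stand and the flux bottle where they are.

Things in the scene. Friction and masses are not known exactly. Their poses are not given: they have to be found in the camera images.
- lockbox: Fixed grey steel lock-box with clear roof, 360 deep x 250 wide x 245 high. Origin: on the bench (z 0) below the middle of the port's sill, in the plane of the front. x points into the box (the pushing direction), z up, y left as seen by someone pushing. Body: x 0 to 360, y -75 to 175 mm. Front and roof end at z 245; only the lock plate's tab stands higher.
- sill (a point): Middle of the port's sill, z 170, axes as the lock-box's. Port: y -42.5 to 42.5, z 170 to 235. Behind the sill a slippery lined chute (55 degrees, lower down flatter) leads into the box, so a module pushed until more than half its length is past the sill tips and slides in; push its tail to about 20 mm from the sill, the fingers need not enter the port.
- apron_end (a point): Middle of the outer edge of the apron, the level shelf (z 170) before the port: lock-box x -140 to 0, 130 wide, with side guides 8 high that narrow from about 122 apart at the outer end to 85 at the port. The bench is 170 below.
- flap (a joint): Spring flap of polished steel in the port, hinged along the port's top edge (z 234), 79 wide, 62 high, hanging at x +6 of the lock-box; 0 rad is shut, it swings inwards to 1.4. A part pushed along the apron opens it (about 0.5 to 2 N), and the spring shuts it.
- lock_plate (a joint): Steel lock plate 100 wide, 72 high, 3 thick, that slides in front of the port (at x -6 of the lock-box): 0 m shut, covers the port; grows towards the lock-box's +y; 0.112 fully open. Stays where it is left; friction about 2 N.
- lock_tab (a point): Middle of the plate's black grip tab, at z 271, 6 mm in front of the box's front plane. Tab: 10 thick (along the lock-box's x), 32 long (along its y), z 245 to 286. It moves with the plate: at y +34 of the lock-box when shut, +146 when open. Axes as the lock-box's.
- module1: Failed power module: black box 100 x 46 x 30 with an aluminium base plate, a grey terminal strip at its +x end and a paper label on top; 0.18 to 0.35 kg. Origin: centre of its underside; x along its length, z up. Lies flat on the mat (2 thick) at the start. Two or three of the four are there; None from the start means absent.
- module2: A module like module1.
- module3: A module like module1.
- module4: A module like module1.
- reel: Solder reel, 62 diameter, 50 high, 0.4 kg, flat on its flange in the middle of the lock-box's apron at the start. Origin: centre of its underside, z along its axis.
- tray: Fixed shallow grey tray with nothing in it, outside 160 (x) x 140 (y) x 28 high, walls 4 and floor 4 thick, on the mat. Origin: centre of its underside.
- multimeter: Bystander: hand-held multimeter 150 x 76 x 40 lying on its back. Origin: centre of its underside.
- iron_stand: Bystander: soldering iron in its stand, 85 x 150 foot, about 170 high. Origin: centre of its underside.
- flux_bottle: Bystander: white flux bottle, 42 diameter, 110 high. Origin: centre of its underside.

How it is judged:
By the outcome, as a careful person would: the job done as asked, in the order asked, and still so for the second after the job is handed in, with the robot touching nothing.
Of module1, module2, module3, module4 only 2 to 3 are there at a start; the rules pass over those that are not, and their reading is None.
At some moment in a run one of module1, module2, module3, module4, reel may be knocked a few centimetres aside while the robot is not near it.
Once in a run the grip may slacken for a moment while it holds something.
It also fails if it takes over 210 s, if anything falls off the work surface, if the arm or the gripper's body presses on something with over 40 N, if the wrist force passes 120 N, or if a joint passes its speed limit or range.

## Working session

There is one attempt and no reset: what is moved stays moved. The work goes in short steps, Python scripts to look and compute and a tool call to move; the robot and the scene stay as the last step left them, time stands still between calls to the robot, and variables do not carry over. Pictures are saved under pics/ and viewed, at most 14 in all, crops included, and the job is handed in when it is done.

Besides the shell and the picture viewer there is one more tool, called after "Emit:" as a command line: name --argument value ..., lists and objects as JSON in quotes. jog_arm: Moves the arm, as the interface text tells. Its arguments: {"type":"object","properties":{"motion":{"type":"array"},"force":{"type":"number"}},"required":["motion"]}

```bash
ls; mkdir -p pics; cat > h.py <<'E'
import numpy as np, cv2
from plant import state, capture, job_done
from scipy.spatial.transform import Rotation as R
def cam(n):
    s=state(); c=capture(n); c['n']=n
    c['K']=np.array(c['mtx'],float)
    if n=='wrist':
        T=np.eye(4); T[:3,:3]=R.from_quat(s['ee_rot']).as_matrix(); T[:3,3]=s['ee_pos']
        M=T@np.array(c['hand_eye'],float); c['P']=M[:3,3]; c['R']=M[:3,:3]
    else:
        c['P']=np.array(c['xyz'],float); r=np.array(c['rotation'],float)
        c['R']=r if r.shape==(3,3) else R.from_quat(r).as_matrix()
    c['d']=np.array(c.get('distortion',c.get('dist',np.zeros(5))),float)
    return c
def save(c,f): cv2.imwrite('pics/'+f,c['pixels'][:,:,::-1])
def ray(c,u,v):
    p=cv2.undistortPoints(np.array([[[u,v]]],float),c['K'],c['d'])[0,0]
    d=c['R']@np.array([p[0],-p[1],-1]); return c['P'],d/np.linalg.norm(d)
def onz(c,u,v,z):
    o,d=ray(c,u,v); return o+d*(z-o[2])/d[2]
def tri(c1,p1,c2,p2):
    o,d=ray(c1,*p1); q,e=ray(c2,*p2)
    A=np.array([d,-e]).T; t=np.linalg.lstsq(A,q-o,rcond=None)[0]
    a=o+d*t[0]; b=q+e*t[1]; return (a+b)/2,np.linalg.norm(a-b)
def proj(c,X):
    p=c['R'].T@(np.array(X,float)-c['P']); p=np.array([[p[0],-p[1],-p[2]]])
    return cv2.projectPoints(p,np.zeros(3),np.zeros(3),c['K'],c['d'])[0][0,0]
E
python3 - <<'E'
from h import *
s=state();print(s)
for n in('scene','side','wrist'):
    c=cam(n);save(c,n+'0.png');print(n,{k:v for k,v in c.items() if k not in('pixels','K')})
E
```

```text
pics
{'t': 0.0, 'qpos': array([ 1.20537706,  0.4352003 ,  0.02497869,  1.57409535, -0.01161891,
        1.13396903, -0.07507475]), 'joint_vel': array([-0.00119142, -0.00042915,  0.00104888,  0.00035351,  0.00024216,
        0.00064885, -0.00014546]), 'joint_torque': array([-1.94440017e-04, -6.67859387e+01,  9.85161178e-01, -3.14466977e+01,
       -6.04598341e-02,  4.30716283e-02,  1.51643935e-04]), 'ee_pos': array([ 162.19583088, -603.06900653,  225.95978255]), 'ee_rot': array([ 9.91381665e-01,  1.31003095e-01, -1.61186180e-04, -7.46194234e-04]), 'ft_force': array([-0.21984211,  0.59001424,  0.60858131]), 'wrist_torque': array([0.01165825, 0.03605361, 0.058325  ]), 'grip_force': 0.0, 'opening': 1.0015898618285706}
scene {'mtx': array([[535.41692573,   0.        , 283.44744605],
       [  0.        , 535.41692573, 209.37338884],
       [  0.        ,   0.        ,   1.        ]]), 'xyz': array([1145.01194152,  697.42692205,  883.50876009]), 'rotation': array([0.14037483, 0.42429431, 0.84866268, 0.282915  ]), 'n': 'scene', 'P': array([1145.01194152,  697.42692205,  883.50876009]), 'R':
[... 850 characters left out ...]
       [  0.        ,   0.        ,   1.        ]]), 'hand_eye': array([[ 7.65870547e-04,  9.68218458e-01,  2.50104841e-01,
         6.80248874e+01],
       [ 9.99999316e-01, -5.20381066e-04, -1.04767052e-03,
        -2.40227323e-01],
       [-8.84224115e-04,  2.50105472e-01, -9.68218194e-01,
        -1.57240726e+02],
       [ 0.00000000e+00,  0.00000000e+00,  0.00000000e+00,
         1.00000000e+00]]), 'n': 'wrist', 'P': array([ 227.90342331, -585.42591953,  383.30000694]), 'R': array([[ 2.60504701e-01,  9.34720477e-01,  2.41733182e-01],
       [-9.65472470e-01,  2.52326050e-01,  6.47647591e-02],
       [-4.58632560e-04, -2.50258256e-01,  9.68179010e-01]]), 'd': array([0., 0., 0., 0., 0.])}
```

View pics/scene0.png

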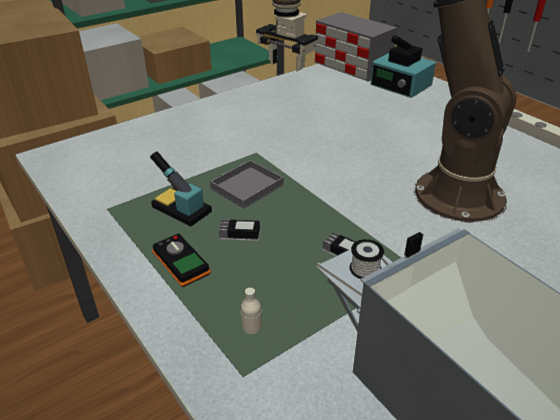

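View pics/side0.png

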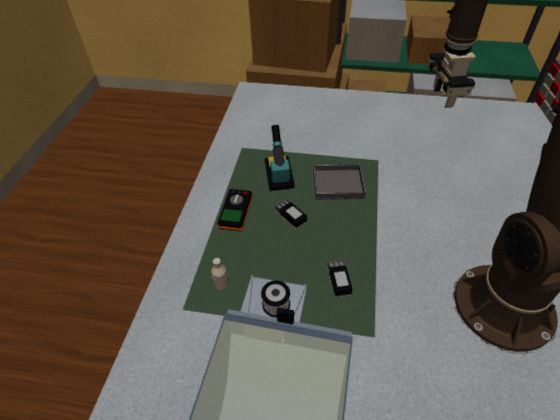

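```bash
python3 - <<'E'
import cv2
a=cv2.imread('pics/side0.png')[250:350,200:370]; b=cv2.imread('pics/scene0.png')[215:315,300:470]
cv2.imwrite('pics/crop1.png',cv2.vconcat([cv2.resize(x,None,fx=3,fy=3,interpolation=cv2.INTER_CUBIC) for x in(a,b)]))
E
```

```text
(no output)
```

View pics/crop1.png

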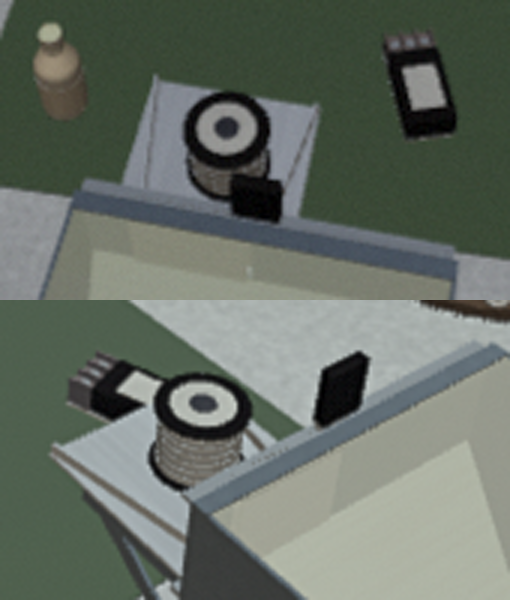

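```bash
python3 - <<'E'
from h import *
a=cam('side');b=cam('scene')
f=lambda p:(p[0]/3+200,p[1]/3+250)
g=lambda p:(p[0]/3+300,p[1]/3+115)   # row offset 300 in stack -> 215-100
for n,p,q in [('reeltop',(227,127),(203,404)),('boxL',(85,180),(185,492)),('boxR',(455,248),(490,345)),('boxLin',(75,205),(200,512)),('boxRin',(455,265),(508,355)),('tabtop',(257,180),(343,365)),('apronL',(156,76),(52,450)),('mod label',(426,87),(138,384))]:
    X,e=tri(a,f(p),b,g(q));print(n,X.round(1),round(e,1))
for n,p,q in [('tray c',(339,182),(248,183)),('label2',(293,213),(245,227))]:
    X,e=tri(a,p,b,q);print(n,X.round(1),round(e,1))
print('apR guide',onz(a,*f((318,105)),178),'apL',onz(a,*f((156,76)),178))
# modules/tray by contours
for c in(a,b):
    im=c['pixels'][:,:,::-1].copy();hsv=cv2.cvtColor(im,cv2.COLOR_BGR2HSV)
    m=(hsv[:,:,2]<38).astype(np.uint8)
    k,l,st,ce=cv2.connectedComponentsWithStats(m)
    for i in range(1,k):
        if 150<st[i,4]<4000: print(c['n'],st[i],ce[i].round(1),onz(c,*ce[i],32).round(0))
E
```

```text
reeltop [564.6 184.  218.8] 0.3
boxL [646.7 251.9 242.9] 1.0
boxR [403.8 268.4 246.1] 7.5
boxLin [649.5 268.2 240.6] 3.1
boxRin [403.2 280.9 246.6] 9.1
tabtop [530.6 256.9 282.3] 0.7
apronL [632.9 120.4 171.5] 1.9
mod label [422.7  -8.   25.2] 11.5
tray c [ 458.9 -392.1   14.4] 1.4
label2 [ 587.5 -214.1   29.7] 2.2
apR guide [506.3572033  130.03288693 178.        ] apL [631.79513073 123.42146372 178.        ]
side [336   0  10  44 250] [340.2  19.1] [  548. -1623.    32.]
side [ 447    0  113   46 1783] [483.4  17.5] [ -193. -1737.    32.]
side [ 428   33  132   69 1198] [491.2  72.7] [ -142. -1160.    32.]
side [ 527  102   33  130 2208] [548.3 177.4] [-216. -495.   32.]
side [265 158  29  33 332] [278.2 179.9] [ 658. -353.   32.]
side [218 189  34  39 556] [235.5 207.7] [ 768. -209.   32.]
side [276 202  31  26 278] [292.1 215.4] [ 589. -203.   32.]
side [328 265  24  31 332] [339.8 281.3] [428.  12.  32.]
side [ 463  274   92   70 1927] [502.4 309.7] [18. 33. 32.]
side [262 281  28  25 248] [275.4 293.9] [590.  76.  32.]
side [455 291  73  60 174] [482.5 330.6] [76. 99. 32.]
side 
[... 349 characters left out ...]
[-634. -808.   32.]
scene [273  45  11  30 155] [278.   58.3] [ -154. -1079.    32.]
scene [372  65  40  31 595] [391.9  80.8] [-370. -624.   32.]
scene [ 450   99   44   42 1333] [471.9 118.2] [-359. -239.   32.]
scene [151 152  19  20 163] [159.7 161.4] [ 620. -628.   32.]
scene [152 200  60  26 584] [182.6 212.4] [ 687. -360.   32.]
scene [ 48 209  50 113 487] [ 73.9 270.2] [ 992. -314.   32.]
scene [227 220  33  19 359] [242.6 230.9] [ 603. -201.   32.]
scene [405 233  17  24 269] [413.1 244.4] [300.  92.  32.]
scene [153 234  56  48 838] [178.9 258.2] [ 779. -206.   32.]
scene [330 235  17  20 165] [336.9 245.7] [451. -15.  32.]
scene [352 240  32  21 229] [367.1 251.3] [407.  44.  32.]
```

View pics/wrist0.png

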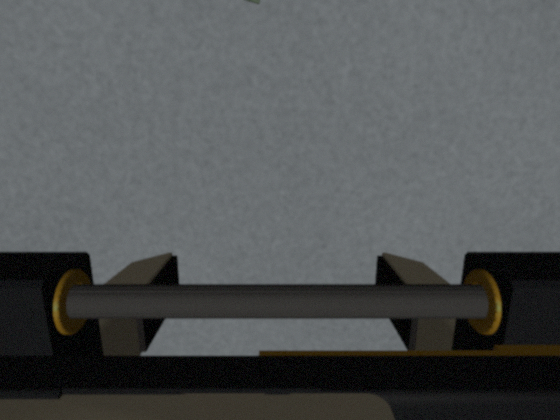

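Emit:
jog_arm --motion '[[[0.02,-0.02,-0.03,0,0],[0.05,-0.05,-0.06,-0.1,0],[0.075,-0.08,-0.09,-0.2,0],[0.1,-0.105,-0.104,-0.3,0],[0.12,-0.13,-0.104,-0.4,0]]]'

```text
t: 0.67
ee_pos: [244.2, -449.7, 333.3]
ee_rot: [0.945, 0.327, 0.0, 0.002]
ft_force: [1.2, 0.0, -0.2]
opening: 0.997
grip_force: 0.0
```

```bash
cat >> h.py <<'E'
def go(x,y,z,yaw=None,s=None):
    s=s or state(); M=R.from_quat(s['ee_rot']).as_matrix(); p=np.array(s['ee_pos'])
    yw=np.degrees(np.arctan2(M[1,0],M[0,0]))
    d=M.T@(np.array([x,y,z])-p)/1000
    t=0 if yaw is None else -np.radians((yaw-yw+180)%360-180)
    print('at',p.round(1),'yaw',yw.round(2),'shift',d.round(4),'turn',round(t,3),'t',round(s['t'],2),'f',np.round(s['ft_force'],1),'open',round(s['opening'],3))
E
python3 -c "
from h import *
go(568,180,330,86.5);print(state()['qpos'])"
```

```text
at [ 244.2 -449.7  333.3] yaw 38.19 shift [ 0.6438 -0.2947  0.0013] turn -0.843 t 0.67 f [ 1.2  0.  -0.2] open 0.997
[ 1.06269999  0.17912907 -0.11269371  1.66927734  0.02157636  1.28960926
  0.04161225]
```

Emit:
jog_arm --motion '[[[0.032,-0.015,0,0,0],[0.066,-0.03,0,0,0],[0.1,-0.046,0,0,0],[0.134,-0.061,0,0,0],[0.168,-0.077,0,0,0]]]'

```text
t: 1.08
ee_pos: [328.7, -283.8, 330.5]
ee_rot: [0.946, 0.325, 0.0, 0.0]
ft_force: [0.4, -0.8, 0.1]
opening: 1.0
grip_force: 0.0
```

Emit:
jog_arm --motion '[[[0.032,-0.015,0,0,0],[0.066,-0.03,0,0,0],[0.1,-0.046,0,0,0],[0.134,-0.061,0,0,0],[0.168,-0.077,0,0,0]]]'

```text
t: 1.5
ee_pos: [413.7, -119.8, 330.5]
ee_rot: [0.946, 0.325, 0.0, 0.0]
ft_force: [1.4, -0.9, 0.0]
opening: 1.0
grip_force: 0.0
```

Emit:
jog_arm --motion '[[[0.032,-0.015,0,0,0],[0.066,-0.03,0,0,0],[0.1,-0.046,0,0,0],[0.134,-0.061,0,0,0],[0.168,-0.077,0,0,0]]]'

```text
t: 1.92
ee_pos: [498.9, 44.1, 330.4]
ee_rot: [0.946, 0.325, 0.0, 0.0]
ft_force: [1.2, -1.3, 0.1]
opening: 1.002
grip_force: 0.0
```

Emit:
jog_arm --motion '[[[0.032,-0.015,0,-0.12,0],[0.066,-0.03,0,-0.24,0],[0.1,-0.046,0,-0.36,0],[0.134,-0.061,0,-0.48,0],[0.14,-0.064,0,-0.6,0]]]'

```text
t: 2.33
ee_pos: [570.0, 185.3, 329.6]
ee_rot: [0.804, 0.595, 0.001, -0.002]
ft_force: [-1.1, -0.6, -0.5]
opening: 1.0
grip_force: 0.0
```

Emit:
jog_arm --motion '[[[0,0,0,-0.12,0],[0,0,0,-0.24,0],[0,0,0,-0.243,0],[0,0,0,-0.243,0]]]'

```text
t: 2.67
ee_pos: [569.4, 179.0, 330.0]
ee_rot: [0.731, 0.682, -0.0, -0.0]
ft_force: [-0.6, 0.4, -0.5]
opening: 0.998
grip_force: 0.0
```

```bash
python3 -c "
from h import *
go(568,180,330,86.5);print(state()['qpos'])
c=cam('wrist');save(c,'w1.png')"
```

```text
at [569.4 179.  330. ] yaw 86.06 shift [ 0.0009 -0.0015  0.0001] turn -0.008 t 2.67 f [-0.6  0.4 -0.5] open 0.998
[ 0.13303892  0.43513634 -0.79119161  1.43309613  0.3087315   1.40129077
 -0.73192928]
```

View pics/w1.png

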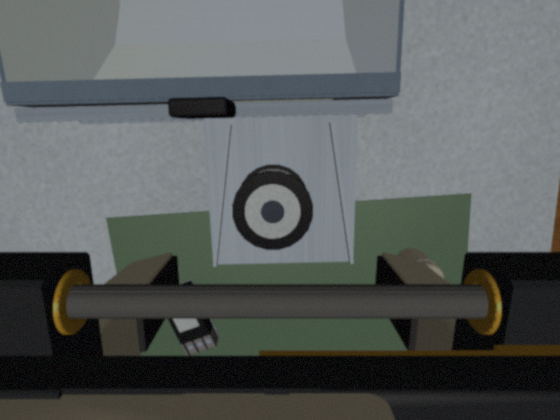

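```bash
python3 - <<'E'
from h import *
c=cam('wrist')
for n,u,v,z in [('gL0',214,266,178),('gR0',353,263,178),('gL1',230,123,178),('gR1',331,122,178),('apL',210,266,170),('apR',356,263,170),('boxL',5,105,245),('boxR',400,95,245),('tabL',170,98,286),('tabL2',170,116,286),('tabR',226,97,286),('tabR2',226,116,286),('reel',272,211,220)]:
    print(n,onz(c,u,v,z).round(1))
E
```

```text
gL0 [509.8 127.  178. ]
gR0 [635.7 121.2 178. ]
gL1 [536.9 250.9 178. ]
gR1 [619.7 245.9 178. ]
apL [504.4 124.2 170. ]
apR [640.  117.8 170. ]
boxL [403.6 270.7 245. ]
boxR [654.  259.5 245. ]
tabL [520.  264.1 286. ]
tabL2 [518.7 255.  286. ]
tabR [549.5 262.5 286. ]
tabR2 [548.5 253.  286. ]
reel [567.2 184.2 220. ]
```

Emit:
jog_arm --motion '[[[0.005,-0.003,0.03,-0.024,0],[0.005,-0.003,0.065,-0.024,0],[0.005,-0.003,0.1,-0.024,0],[0.005,-0.003,0.13,-0.024,0],[0.005,-0.003,0.144,-0.024,0]]]' --force 25

```text
t: 3.18
ee_pos: [565.0, 182.7, 182.5]
ee_rot: [0.723, 0.691, -0.002, -0.001]
ft_force: [-0.3, -0.6, 0.1]
opening: 1.002
grip_force: 0.0
```

Emit:
jog_arm --motion '[[[0,0,0,0,0.2],[0,0,0,0,0.6],[0,0,0,0,0.6],[0,0,0,0,0.6],[0,0,0,0,0.6]]]' --force 25

```text
t: 3.6
ee_pos: [567.3, 184.8, 187.8]
ee_rot: [0.722, 0.692, 0.001, 0.0]
ft_force: [-4.4, -0.1, 2.7]
opening: 0.686
grip_force: 1.9
```

Emit:
jog_arm --motion '[[[0,0,0,0,0.7],[0,0,0,0,0.7],[0,0,-0.01,0,0.7],[0,0,-0.03,0,0.7],[0,0,-0.06,0,0.7]]]' --force 30

```text
t: 4.02
ee_pos: [565.3, 183.2, 245.0]
ee_rot: [0.721, 0.692, -0.002, -0.001]
ft_force: [0.1, -0.9, -4.4]
opening: 0.67
grip_force: 30.0
```

Emit:
jog_arm --motion '[[[-0.01,0,-0.025,0,0.7],[-0.03,0,-0.05,0,0.7],[-0.06,0,-0.06,0,0.7],[-0.09,0,-0.06,0,0.7],[-0.12,0,-0.06,0,0.7]]]'

```text
t: 4.43
ee_pos: [561.7, 63.6, 307.8]
ee_rot: [0.721, 0.693, 0.001, 0.001]
ft_force: [0.5, -0.2, -4.2]
opening: 0.666
grip_force: 30.0
```

```bash
python3 - <<'E'
from h import *
go(459,-392,280,87.4);print(state()['qpos'],state()['grip_force'])
# tray floor corners: triangulate rim corners by mask contour
for n in('side','scene'):
    c=cam(n);save(c,n+'1.png');im=cv2.cvtColor(c['pixels'],cv2.COLOR_RGB2HSV)
    x0,y0,x1,y1=(305,158,372,204) if n=='side' else (205,155,290,212)
    h,s_,v=[im[y0:y1,x0:x1,i].astype(int) for i in range(3)]
    m=((s_<60)).astype(np.uint8); m=cv2.morphologyEx(m,cv2.MORPH_CLOSE,np.ones((3,3)))
    cs,_=cv2.findContours(m,0,2);k=max(cs,key=cv2.contourArea)+np.array([x0,y0])
    e=cv2.approxPolyDP(k,5,True)[:,0];print(n,cv2.contourArea(k));
    for p in e: print(p,onz(c,*p,30).round(0),onz(c,*p,2).round(0))
E
```

```text
at [561.7  63.6 307.8] yaw 87.68 shift [-0.4594 -0.0843  0.0276] turn 0.005 t 4.43 f [ 0.5 -0.2 -4.2] open 0.666
[ 0.35950003  0.38848982 -0.79491165  1.55067238  0.28363689  1.32009087
 -0.50887328] 29.99983012676239
side 2240.5
[305 158] [ 585. -479.   30.] [ 589. -512.    2.]
[305 179] [ 571. -372.   30.] [ 574. -402.    2.]
[313 172] [ 549. -411.   30.] [ 552. -442.    2.]
[305 203] [ 557. -263.   30.] [ 560. -290.    2.]
[371 197] [ 353. -320.   30.] [ 350. -349.    2.]
[363 180] [ 381. -396.   30.] [ 379. -426.    2.]
[371 172] [ 356. -439.   30.] [ 353. -471.    2.]
[356 162] [ 409. -483.   30.] [ 407. -516.    2.]
[371 158] [ 358. -512.   30.] [ 355. -546.    2.]
[349 158] [ 434. -501.   30.] [ 433. -535.    2.]
[354 161] [ 416. -487.   30.] [ 414. -521.    2.]
scene 4704.0
[205 155] [ 491. -581.   30.] [ 470. -623.    2.]
[205 211] [ 635. -332.   30.] [ 619. -366.    2.]
[289 211] [ 458. -199.   30.] [ 435. -228.    2.]
[289 155] [ 285. -425.   30.] [ 257. -462.    2.]
```

Emit:
jog_arm --motion '[[[-0.025,-0.005,0,0,0.7],[-0.058,-0.011,0,0,0.7],[-0.092,-0.017,0,0,0.7],[-0.126,-0.023,0,0,0.7],[-0.16,-0.029,0,0,0.7]]]'

```text
t: 4.95
ee_pos: [525.4, -95.5, 306.7]
ee_rot: [0.721, 0.693, -0.0, 0.0]
ft_force: [0.4, -0.2, -3.6]
opening: 0.67
grip_force: 30.0
```

Emit:
jog_arm --motion '[[[-0.033,-0.006,0,0,0.7],[-0.066,-0.012,0,0,0.7],[-0.1,-0.018,0,0,0.7],[-0.13,-0.024,0,0,0.7],[-0.16,-0.029,0,0,0.7]]]'

```text
t: 5.37
ee_pos: [489.7, -254.4, 306.7]
ee_rot: [0.722, 0.692, -0.0, -0.0]
ft_force: [-0.0, 0.2, -4.5]
opening: 0.673
grip_force: 30.0
```

```bash
python3 - <<'E'
from h import *
go(459,-392,280,87.4)
c=cam('wrist');save(c,'w2.png');print(proj(c,[459,-392,30]))
E
```

```text
at [ 489.7 -254.4  306.7] yaw 87.61 shift [-0.1388 -0.0249  0.0268] turn 0.004 t 5.37 f [-0.   0.2 -4.5] open 0.673
[256.63233547 289.89638756]
```

View pics/w2.png

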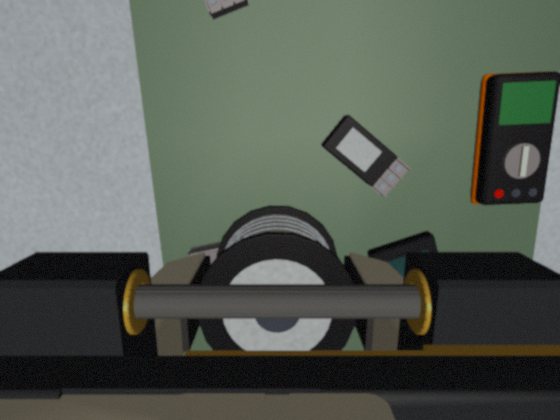

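Emit:
jog_arm --motion '[[[-0.033,-0.006,0,0,0.7],[-0.066,-0.012,0,0,0.7],[-0.1,-0.018,0,0,0.7],[-0.13,-0.024,0.02,0,0.7],[-0.139,-0.025,0.06,0,0.7]]]'

```text
t: 5.83
ee_pos: [460.0, -398.0, 249.9]
ee_rot: [0.724, 0.69, -0.001, 0.005]
ft_force: [0.4, -2.5, -5.6]
opening: 0.67
grip_force: 30.0
```

Emit:
jog_arm --motion '[[[0,0,0.03,0,0.7],[0,0,0.06,0,0.7],[0,0,0.09,0,0.7],[0,0,0.11,0,0.7],[0,0,0.12,0,0.7]]]'

```text
t: 6.25
ee_pos: [458.5, -389.7, 123.4]
ee_rot: [0.721, 0.692, -0.0, -0.002]
ft_force: [-0.3, 1.1, -3.0]
opening: 0.671
grip_force: 30.0
```

```bash
python3 - <<'E'
from h import *
go(459,-392,28,87.4)
c=cam('side');save(c,'s2.png');d=cam('scene')
a=c['pixels'][110:230,190:390];b=d['pixels'][110:230,140:340]
cv2.imwrite('pics/c2.png',cv2.vconcat([cv2.resize(x,None,fx=2.4,fy=2.4,interpolation=2)[:,:,::-1] for x in(a,b)]))
for p in [(313,168),(361,165),(364,194),(316,197)]:print(onz(c,*p,30).round(0))
E
```

```text
at [ 458.5 -389.7  123.4] yaw 87.64 shift [-0.0026  0.001   0.0954] turn 0.004 t 6.25 f [-0.3  1.1 -3. ] open 0.671
[ 551. -431.   30.]
[ 391. -470.   30.]
[ 376. -331.   30.]
[ 526. -294.   30.]
```

View pics/c2.png

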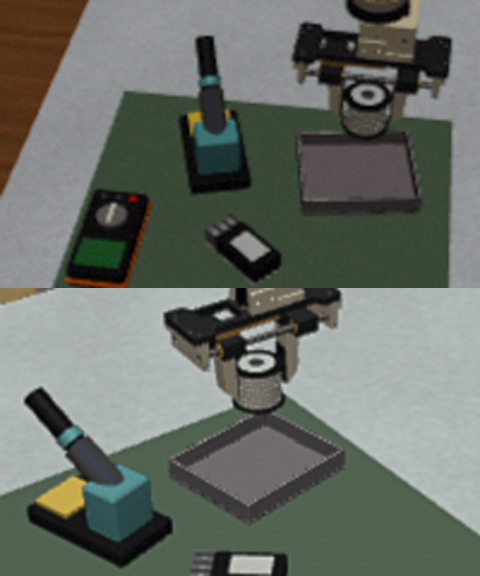

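```bash
python3 - <<'E'
from h import *
c=cam('side');d=cam('scene')
f=lambda p:(p[0]/2.4+190,p[1]/2.4+110)
g=lambda p:(p[0]/2.4+140,(p[1]-288)/2.4+110)
A=[(298,133),(411,131),(420,195),(302,200)];B=[(170,462),(262,413),(345,458),(250,512)]
B=[(170,462),(262,413),(345,458),(250,512)]
for p,q in zip(A,B): print(tri(c,f(p),d,g(q)), onz(c,*f(p),30).round(),onz(d,*g(q),30).round())
E
```

```text
(array([ 549.28051055, -449.59710543,   23.86935033]), np.float64(2.470974373880633)) [ 549. -444.   30.] [ 554. -439.   30.]
(array([ 388.74185255, -492.44778005,   11.22024458]), np.float64(2.369154015431512)) [ 390. -472.   30.] [ 406. -465.   30.]
(array([ 371.73282613, -342.74573219,   21.16483699]), np.float64(14.05113863560154)) [ 373. -344.   30.] [ 383. -321.   30.]
(array([ 527.7654707 , -311.53455399,   23.87879531]), np.float64(7.661757926170753)) [ 528. -311.   30.] [ 534. -299.   30.]
```

Emit:
jog_arm --motion '[[[-0.002,0.003,0.03,0,0.7],[-0.002,0.003,0.06,0,0.7],[-0.002,0.003,0.08,0,0.7],[-0.002,0.003,0.092,0,0.7],[-0.002,0.003,0.097,0,0.7]]]'

```text
t: 6.87
ee_pos: [463.0, -393.0, 29.0]
ee_rot: [0.722, 0.692, -0.0, -0.0]
ft_force: [0.0, 0.0, -3.4]
opening: 0.671
grip_force: 30.0
```

Emit:
jog_arm --motion '[[[0,0,0.002,0,0.7],[0,0,0.002,0,0.7],[0,0,0.002,0,0.7]]]'

```text
t: 7.12
ee_pos: [464.0, -393.4, 28.9]
ee_rot: [0.722, 0.692, 0.0, 0.001]
ft_force: [0.3, 0.2, -4.4]
opening: 0.669
grip_force: 30.0
```

Emit:
jog_arm --motion '[[[0,0,0.002,0,0.7],[0,0,0.004,0,0.7],[0,0,0.005,0,0.7],[0,0,0.005,0,0.7]]]'

```text
t: 7.45
ee_pos: [463.5, -393.3, 23.0]
ee_rot: [0.722, 0.692, 0.0, 0.001]
ft_force: [-0.0, -0.9, 1.7]
opening: 0.673
grip_force: 3.0
```

Emit:
jog_arm --motion '[[[0,0,0.001,0,0.7],[0,0,0.002,0,0.7],[0,0,0.002,0,0.7],[0,0,0.002,0,0.7]]]'

```text
t: 7.78
ee_pos: [463.5, -393.3, 22.9]
ee_rot: [0.722, 0.692, -0.0, 0.001]
ft_force: [-7.1, 4.0, 23.9]
opening: 0.675
grip_force: 30.0
```

Emit:
jog_arm --motion '[[[0,0,-0.002,0,0.7],[0,0,-0.002,0,0.4],[0,0,-0.002,0,0.1],[0,0,-0.002,0,0],[0,0,-0.002,0,0]]]'

```text
t: 8.2
ee_pos: [462.9, -392.8, 22.1]
ee_rot: [0.721, 0.692, 0.0, -0.0]
ft_force: [0.0, 0.1, -0.6]
opening: 0.84
grip_force: 0.0
```

Emit:
jog_arm --motion '[[[0,0,-0.02,0,0],[0,0,-0.05,0,0],[0,0,-0.085,0,0],[0,0,-0.12,0,0],[0,0,-0.16,0,0]]]'

```text
t: 8.62
ee_pos: [462.2, -392.3, 182.8]
ee_rot: [0.721, 0.693, 0.0, -0.001]
ft_force: [0.8, -0.9, -0.1]
opening: 1.0
grip_force: 0.0
```

Emit:
jog_arm --motion '[[[0.02,0,-0.03,0,0.5],[0.04,0,-0.06,0,1],[0.06,0.01,-0.09,0,1],[0.09,0.015,-0.12,0,1],[0.12,0.02,-0.14,0,1]]]'

```text
t: 9.03
ee_pos: [488.5, -273.3, 324.8]
ee_rot: [0.722, 0.692, 0.0, 0.001]
ft_force: [1.0, -0.3, 0.7]
opening: 0.69
grip_force: 0.0
```

```bash
python3 - <<'E'
from h import *
go(592,257,320,87.44)
c=cam('side');save(c,'s3.png');d=cam('scene');w=cam('wrist')
a=c['pixels'][110:210,290:390];b=d['pixels'][110:230,140:340]
cv2.imwrite('pics/c3.png',cv2.hconcat([cv2.resize(x,(400,400),interpolation=2)[:,:,::-1] for x in(a,w['pixels'])]))
E
```

```text
at [ 488.5 -273.3  324.8] yaw 87.57 shift [0.5342 0.0809 0.0044] turn 0.002 t 9.03 f [ 1.  -0.3  0.7] open 0.69
```

View pics/c3.png

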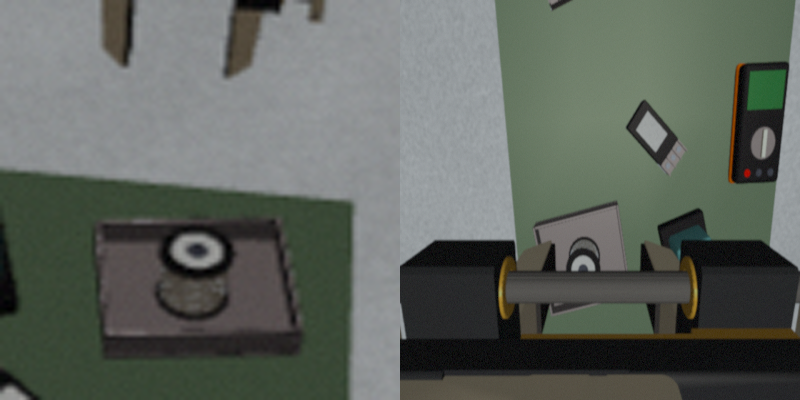

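Emit:
jog_arm --motion '[[[0.03,0.005,0,0,1],[0.065,0.01,0,0,1],[0.1,0.015,0,0,1],[0.135,0.02,0,0,1],[0.17,0.026,0,0,1]]]'

```text
t: 9.6
ee_pos: [520.3, -104.8, 321.2]
ee_rot: [0.722, 0.692, -0.001, -0.0]
ft_force: [0.7, -0.3, 0.3]
opening: 0.196
grip_force: 0.0
```

Emit:
jog_arm --motion '[[[0.035,0.005,0,0,1],[0.07,0.01,0,0,1],[0.105,0.015,0,0,1],[0.14,0.02,0,0,1],[0.175,0.026,0,0,1]]]'

```text
t: 10.02
ee_pos: [554.1, 69.0, 321.1]
ee_rot: [0.722, 0.692, -0.001, -0.0]
ft_force: [0.2, -0.2, -0.1]
opening: 0.003
grip_force: 0.0
```

Emit:
jog_arm --motion '[[[0.035,0.005,0,0,1],[0.07,0.01,0,0,1],[0.105,0.015,0,0,1],[0.14,0.022,0,0,1],[0.175,0.028,0,0,1]]]'

```text
t: 10.43
ee_pos: [589.9, 242.7, 320.6]
ee_rot: [0.722, 0.692, -0.001, 0.0]
ft_force: [1.1, -0.5, 0.3]
opening: 0.003
grip_force: 0.0
```

Emit:
jog_arm --motion '[[[0.013,0,0,0,1],[0.013,0,0,0,1],[0.013,0,0,0,1]]]'

```text
t: 10.68
ee_pos: [589.7, 255.2, 320.8]
ee_rot: [0.721, 0.693, -0.001, -0.0]
ft_force: [-0.7, -0.5, -0.2]
opening: 0.005
grip_force: 0.0
```

```bash
python3 - <<'E'
from h import *
go(592,257,256,87.44)
for n in('side','scene'):
    c=cam(n);print(n,proj(c,[534,258.5,286]),proj(c,state()['ee_pos']));save(c,n+'3.png')
    hs=cv2.cvtColor(c['pixels'],cv2.COLOR_RGB2HSV)
    m=(hs[:,:,2]<38).astype(np.uint8);k,l,st,ce=cv2.connectedComponentsWithStats(m)
    for i in range(1,k):
        if 100<st[i,4]<900:print(st[i],ce[i].round(1))
E
```

```text
at [589.7 255.2 320.8] yaw 87.69 shift [0.002  0.0024 0.0648] turn 0.004 t 10.68 f [-0.7 -0.5 -0.2] open 0.005
side [283.71786592 309.68322206] [253.4194643  293.45063134]
[338   0   8  21 119] [341.7   9.6]
[508   0  33  18 399] [523.1   6.6]
[547  34  13  33 176] [554.1  51.3]
[279 203  28  24 242] [292.4 216. ]
[225 226  46  18 101] [248.2 238.5]
[329 266  23  30 305] [339.9 281.8]
[464 275  50  42 726] [483.6 295.8]
[277 308  17  16 214] [285.1 315.4]
[537 310  14  19 122] [544.5 319.1]
scene [413.8929068  236.08557549] [391.43444722 231.06507748]
[491  98  27  40 645] [504.1 117.7]
[381 134  51  50 812] [401.  156.2]
[151 152  19  20 141] [159.6 161.6]
[382 170  78  45 600] [414.2 193.4]
[361 175  37  15 194] [379.3 182.1]
[340 186  43  28 210] [359.5 202.3]
[152 200  60  26 576] [182.4 212.4]
[227 220  33  19 346] [242.7 230.9]
[405 233  17  24 261] [413.2 244.3]
[153 234  56  48 818] [178.9 258.3]
[330 236  16  19 160] [337.  245.7]
```

Emit:
jog_arm --motion '[[[0.002,0,0.025,0.004,1],[0.002,0,0.05,0.004,1],[0.002,0,0.065,0.004,1],[0.002,0,0.065,0.004,1],[0.002,-0.005,0.065,0.004,1]]]'

```text
t: 11.2
ee_pos: [585.6, 255.2, 256.8]
ee_rot: [0.724, 0.69, -0.001, 0.0]
ft_force: [0.6, -0.6, -0.1]
opening: 0.004
grip_force: 0.0
```

Emit:
jog_arm --motion '[[[0,-0.01,0,0,1],[0,-0.02,0,0,1],[0,-0.03,0,0,1],[0,-0.04,0,0,1],[0,-0.05,0,0,1]]]'

```text
t: 11.62
ee_pos: [534.1, 260.2, 258.4]
ee_rot: [0.723, 0.691, 0.001, 0.001]
ft_force: [2.5, -1.1, 3.2]
opening: 0.004
grip_force: 1.3
```

Emit:
jog_arm --motion '[[[0,-0.01,0,0,1],[0,-0.02,0,0,1],[0,-0.03,0,0,1],[0,-0.04,0,0,1],[0,-0.05,0,0,1]]]'

```text
t: 12.03
ee_pos: [483.8, 262.5, 257.4]
ee_rot: [0.723, 0.691, 0.0, -0.0]
ft_force: [2.5, 1.3, 2.0]
opening: 0.006
grip_force: 1.3
```

Emit:
jog_arm --motion '[[[0,-0.004,0,0,1],[0,-0.008,0,0,1],[0,-0.011,0,0,1],[0,-0.014,0,0,1],[0,-0.014,0,0,1]]]'

```text
t: 12.45
ee_pos: [470.4, 263.0, 257.2]
ee_rot: [0.723, 0.691, -0.0, -0.0]
ft_force: [0.7, 0.8, 0.9]
opening: 0.007
grip_force: 0.1
```

```bash
python3 - <<'E'
from h import *
go(467.7,261.7,256,87.44)
E
```

```text
at [470.4 263.  257.2] yaw 87.43 shift [-0.0014 -0.0026  0.0012] turn -0.0 t 12.45 f [0.7 0.8 0.9] open 0.007
```

Continue in small steps until the stop.

Emit:
jog_arm --motion '[[[0,-0.001,0,0,1],[0,-0.002,0,0,1],[0,-0.003,0,0,1],[0,-0.004,0,0,1]]]'

```text
t: 12.78
ee_pos: [466.9, 262.9, 257.1]
ee_rot: [0.723, 0.691, -0.0, -0.0]
ft_force: [2.3, 0.9, -1.1]
opening: 0.002
grip_force: 1.0
```

Emit:
jog_arm --motion '[[[0,-0.001,0,0,1],[0,-0.002,0,0,1],[0,-0.002,0,0,1]]]'

```text
t: 13.03
ee_pos: [465.1, 263.0, 257.2]
ee_rot: [0.723, 0.691, 0.0, 0.0]
ft_force: [3.3, 0.9, -2.2]
opening: 0.005
grip_force: 1.6
```

Emit:
jog_arm --motion '[[[0,-0.001,0,0,1],[0,-0.002,0,0,1],[0,-0.002,0,0,1]]]'

```text
t: 13.28
ee_pos: [464.9, 263.0, 257.3]
ee_rot: [0.723, 0.69, 0.001, 0.001]
ft_force: [10.1, 2.1, -5.3]
opening: 0.008
grip_force: 5.1
```

Emit:
jog_arm --motion '[[[0,0.01,0,0,1],[0,0.02,0,0,1],[0,0.025,-0.03,0,1],[0,0.025,-0.06,0,0.5],[0,0.025,-0.083,0,0]]]'

```text
t: 13.7
ee_pos: [488.3, 262.0, 341.8]
ee_rot: [0.723, 0.691, -0.0, -0.001]
ft_force: [0.1, 0.4, -0.1]
opening: 0.101
grip_force: 0.0
```

Emit:
jog_arm --motion '[[[-0.03,0,0,0,0],[-0.065,0,0,0,0],[-0.1,0,0,0,0],[-0.14,0,0,0,0],[-0.18,0,0,0,0]]]'

```text
t: 14.12
ee_pos: [479.4, 80.8, 340.2]
ee_rot: [0.722, 0.691, -0.0, -0.0]
ft_force: [0.2, -1.0, -0.1]
opening: 0.462
grip_force: 0.0
```

Emit:
jog_arm --motion '[[[-0.02,-0.02,0,0,0],[-0.02,-0.02,0,0,0],[-0.02,-0.02,0,0,0]]]'

```text
t: 14.37
ee_pos: [458.6, 61.7, 340.4]
ee_rot: [0.724, 0.69, -0.0, 0.0]
ft_force: [0.7, 1.0, -0.5]
opening: 0.681
grip_force: 0.0
```

```bash
python3 - <<'E'
from h import *
go(425,5,300,None)
w=cam('wrist');save(w,'w4.png')
c=cam('side');save(c,'s4.png');cv2.imwrite('pics/c4.png',cv2.hconcat([w['pixels'],cv2.resize(c['pixels'][180:355,190:385],None,fx=2.4,fy=2.4)])[:,:,::-1])
im=cv2.imread('pics/c4.png');print(im.shape);cv2.imwrite('pics/c4.png',cv2.resize(im,(798,int(im.shape[0]*798/im.shape[1]))))
E
```

```text
at [458.6  61.7 340.4] yaw 87.23 shift [-0.0582 -0.0308  0.0405] turn 0 t 14.37 f [ 0.7  1.  -0.5] open 0.681
(420, 1028, 3)
```

View pics/c4.png

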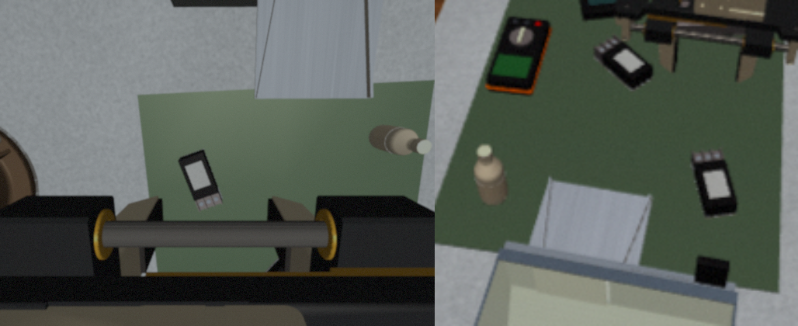

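```bash
cat >> h.py <<'E'
def mod(c,x,y,r=45,z=32,verb=1):
    """module near world x,y: label centre, yaw; body outline rect at top height"""
    u,v=proj(c,[x,y,z]).astype(int); im=c['pixels']; h,w=im.shape[:2]
    x0,x1,y0,y1=max(u-r,0),min(u+r,w),max(v-r,0),min(v+r,h)
    s=im[y0:y1,x0:x1]; hs=cv2.cvtColor(s,cv2.COLOR_RGB2HSV).astype(int)
    out={}
    green=(hs[:,:,0]>40)&(hs[:,:,0]<90)&(hs[:,:,1]>50)&(hs[:,:,2]>45)
    for n,m in(('label',(hs[:,:,2]>130)&(hs[:,:,1]<60)),('body',~green)):
        k,l,st,ce=cv2.connectedComponentsWithStats(m.astype(np.uint8),connectivity=4)
        if k<2: print(n,'none');continue
        d=np.hypot(*(ce[1:]-[u-x0,v-y0]).T); d[st[1:,4]<20]=1e9; i=1+d.argmin()
        cs,_=cv2.findContours((l==i).astype(np.uint8),0,1); k=max(cs,key=cv2.contourArea)[:,0].astype(float)+[x0,y0]
        W=np.array([onz(c,*q,z)[:2] for q in k],np.float32); (cx,cy),(a,b),ang=cv2.minAreaRect(W)
        if a<b: a,b,ang=b,a,ang+90
        out[n]=(cx,cy,a,b,ang%180,ce[i]+[x0,y0])
        if verb: print(c['n'],n,'ctr',round(cx,1),round(cy,1),'size',round(a,1),round(b,1),'yaw',round(ang%180,1),'px',out[n][5].round(1),'n',st[i,4])
    return out
E
python3 - <<'E'
from h import *
w=cam('wrist');a=mod(w,425,5,60);c=cam('side');b=mod(c,425,5,35)
d=cam('scene');mod(d,588,-210,30);b2=mod(c,588,-210,30)
print(tri(w,a['label'][5],c,b['label'][5]))
E
```

```text
wrist label ctr 427.0 1.6 size 42.9 28.1 yaw 107.4 px [253.6 227.4] n 656
wrist body ctr 422.0 2.7 size 163.8 163.2 yaw 87.5 px [252.  213.6] n 10402
side label ctr 425.6 2.3 size 42.2 27.3 yaw 105.7 px [340.8 278.6] n 137
side body ctr 430.8 -1.0 size 119.0 53.6 yaw 105.9 px [339.1 278.1] n 699
scene label ctr 586.1 -217.9 size 44.0 24.5 yaw 143.0 px [244.4 225. ] n 122
scene body ctr 586.6 -226.3 size 244.4 161.7 yaw 54.0 px [244.5 225.5] n 3576
side label ctr 586.1 -217.8 size 42.4 26.6 yaw 141.1 px [293.7 212. ] n 91
side body ctr 588.4 -250.3 size 193.7 174.0 yaw 98.5 px [297.8 201.3] n 1470
(array([425.99474354,   1.18026219,  29.71074302]), np.float64(1.4189886793379014))
```

Emit:
jog_arm --motion '[[[-0.02,-0.008,0.03,-0.11,0],[-0.04,-0.016,0.06,-0.22,0],[-0.06,-0.024,0.09,-0.337,0],[-0.067,-0.028,0.125,-0.337,0],[-0.067,-0.028,0.16,-0.337,0]]]'

```text
t: 15.03
ee_pos: [427.3, -3.8, 179.0]
ee_rot: [0.597, 0.802, -0.0, 0.0]
ft_force: [1.1, 0.0, -0.8]
opening: 1.001
grip_force: 0.0
```

Emit:
jog_arm --motion '[[[0,0,0.03,0,0],[0,0,0.05,0,0],[0,0,0.05,0,0],[0,0,0.05,0,0]]]'

```text
t: 15.37
ee_pos: [427.6, -1.4, 130.0]
ee_rot: [0.596, 0.803, -0.0, -0.001]
ft_force: [0.5, 0.4, 0.7]
opening: 1.004
grip_force: 0.0
```

```bash
python3 - <<'E'
from h import *
go(427.7,-4,14,106.5)
c=cam('side');b=mod(c,425,5,35)
w=cam('wrist');cv2.imwrite('pics/c5.png',w['pixels'][:,:,::-1])
E
```

```text
at [427.6  -1.4 130. ] yaw 106.85 shift [-0.0027 -0.0005  0.116 ] turn 0.006 t 15.37 f [0.5 0.4 0.7] open 1.004
side label ctr 425.7 2.4 size 42.3 28.0 yaw 107.4 px [340.8 278.6] n 141
side body ctr 430.6 -0.3 size 117.2 53.0 yaw 106.5 px [339.2 278.3] n 697
```

View pics/c5.png

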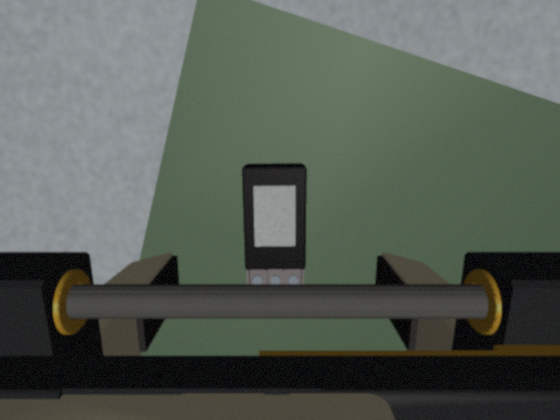

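```bash
python3 - <<'E'
from h import *
w=cam('wrist');a=onz(w,274.5,169,32)[:2];b=onz(w,275,268,32)[:2];u=(b-a)/np.linalg.norm(b-a)
print(a,b,np.linalg.norm(b-a),np.degrees(np.arctan2(*-u[::-1])));C=a+50*u;print(C);go(C[0],C[1],14,106.5)
E
```

```text
[417.85252844  34.26718138] [439.66373175 -36.91087361] 74.44490648820577 107.03671812590461
[432.50175317 -13.53867824]
at [429.1  -1.9 131.7] yaw 106.77 shift [-0.0121 -0.0004  0.1177] turn 0.005 t 15.52 f [ 0.1 -0.3  0.7] open 1.002
```

Emit:
jog_arm --motion '[[[-0.012,0,0.03,0,0],[-0.012,0,0.06,0,0],[-0.012,0,0.09,0,0],[-0.012,0,0.11,0,0],[-0.012,0,0.117,0,0]]]'

```text
t: 15.93
ee_pos: [431.2, -14.1, 12.2]
ee_rot: [0.597, 0.802, -0.0, -0.0]
ft_force: [0.0, 0.4, 0.8]
opening: 0.996
grip_force: 0.0
```

Emit:
jog_arm --motion '[[[0,0,0,0,0.3],[0,0,0,0,0.7],[0,0,0,0,0.7],[0,0,0,0,0.7],[0,0,0,0,0.7]]]' --force 35

```text
t: 16.35
ee_pos: [432.2, -14.1, 14.4]
ee_rot: [0.597, 0.802, 0.001, 0.001]
ft_force: [0.6, 0.2, 0.2]
opening: 0.688
grip_force: 0.0
```

Emit:
jog_arm --motion '[[[0,0,0,0,0.7],[0,0,0,0,0.7],[0,0,0,0,0.7],[0,0,0,0,0.7]]]'

```text
t: 16.68
ee_pos: [431.4, -14.1, 13.6]
ee_rot: [0.597, 0.802, -0.0, 0.0]
ft_force: [-1.8, -1.3, 6.2]
opening: 0.499
grip_force: 35.0
```

```bash
python3 - <<'E'
from h import *
go(432,-13,14,None);print(state()['qpos'],state()['grip_force'])
E
```

```text
at [431.4 -14.1  13.6] yaw 106.73 shift [ 0.0009  0.0009 -0.0004] turn 0 t 16.68 f [-1.8 -1.3  6.2] open 0.499
[ 0.37571553  0.53496229 -0.60482387  2.20768909  0.58115257  0.55730347
 -0.37735895] 34.98231768608093
```

Emit:
jog_arm --motion '[[[0,0,-0.015,0,0.7],[0,0,-0.045,0,0.7],[0,0,-0.08,0,0.7],[0,0,-0.115,0,0.7],[0,0,-0.15,0,0.7]]]'

```text
t: 17.1
ee_pos: [430.4, -13.7, 164.5]
ee_rot: [0.596, 0.803, -0.0, -0.001]
ft_force: [1.2, -1.2, -3.0]
opening: 0.499
grip_force: 35.0
```

Emit:
jog_arm --motion '[[[0,0.02,-0.03,0.1,0.7],[0,0.05,-0.06,0.2,0.7],[-0.005,0.08,-0.08,0.3,0.7],[-0.01,0.11,-0.09,0.4,0.7],[-0.015,0.14,-0.09,0.5,0.7]]]'

```text
t: 17.52
ee_pos: [572.0, 12.2, 256.0]
ee_rot: [0.778, 0.628, 0.001, 0.001]
ft_force: [0.7, 0.2, -1.7]
opening: 0.5
grip_force: 35.0
```

```bash
python3 - <<'E'
from h import *
go(567,10,255,-92.6);print(state()['qpos'],state()['grip_force'])
E
```

```text
at [572.   12.2 256. ] yaw 77.76 shift [-0.0032 -0.0044  0.0009] turn 2.973 t 17.52 f [ 0.7  0.2 -1.7] open 0.5
[ 0.37459152  0.40981902 -0.68378855  1.62453551  0.27484121  1.20156148
 -0.58141924] 34.96981859207153
```

Emit:
jog_arm --motion '[[[0,0,0,0.12,0.7],[0,0,0,0.24,0.7],[0,0,0,0.36,0.7],[0,0,0,0.48,0.7],[0,0,0,0.6,0.7]]]'

```text
t: 17.93
ee_pos: [569.1, 12.0, 252.6]
ee_rot: [0.929, 0.37, -0.001, -0.0]
ft_force: [-0.2, -0.0, -2.8]
opening: 0.497
grip_force: 35.0
```

Emit:
jog_arm --motion '[[[0,0,0,0.12,0.7],[0,0,0,0.24,0.7],[0,0,0,0.36,0.7],[0,0,0,0.48,0.7],[0,0,0,0.6,0.7]]]'

```text
t: 18.35
ee_pos: [569.1, 12.0, 252.7]
ee_rot: [0.997, 0.078, -0.001, -0.0]
ft_force: [-0.6, 0.5, -2.6]
opening: 0.497
grip_force: 35.0
```

Emit:
jog_arm --motion '[[[0,0,0,0.12,0.7],[0,0,0,0.24,0.7],[0,0,0,0.36,0.7],[0,0,0,0.48,0.7],[0,0,0,0.6,0.7]]]'

```text
t: 18.77
ee_pos: [569.1, 12.0, 252.7]
ee_rot: [0.976, -0.22, -0.001, 0.0]
ft_force: [-0.6, -0.1, -2.3]
opening: 0.494
grip_force: 35.0
```

Emit:
jog_arm --motion '[[[0,0,0,0.12,0.7],[0,0,0,0.24,0.7],[0,0,0,0.36,0.7],[0,0,0,0.48,0.7],[0,0,0,0.6,0.7]]]'

```text
t: 19.18
ee_pos: [568.9, 12.0, 252.4]
ee_rot: [0.868, -0.496, -0.001, -0.0]
ft_force: [-1.0, -0.1, -3.0]
opening: 0.496
grip_force: 35.0
```

Emit:
jog_arm --motion '[[[0,0,0,0.12,0.7],[0,0,0,0.24,0.7],[0,0,0,0.36,0.7],[0,0,0,0.48,0.7],[0,0,0,0.57,0.7]]]'

```text
t: 19.6
ee_pos: [568.2, 11.2, 250.3]
ee_rot: [0.772, -0.636, -0.007, 0.005]
ft_force: [-0.2, -0.4, -3.6]
opening: 0.501
grip_force: 35.0
```

```bash
cat >> h.py <<'E'
S=np.array([578.8,262.0]); BX=np.array([.0447,.999]); BY=np.array([-.999,.0447])
def box(x,y): return S+x*BX+y*BY
def tobox(p): d=np.array(p[:2])-S; return (d@BX).round(1),(d@BY).round(1)
E
python3 - <<'E'
from h import *
p=box(-95,0);go(*p,230,-92.56);print(p,state()['qpos'],tobox(state()['ee_pos']))
w=cam('wrist');save(w,'w6.png')
E
```

```text
at [568.2  11.2 250.3] yaw -79.02 shift [-0.1517 -0.0363  0.0204] turn 0.236 t 19.6 f [-0.2 -0.4 -3.6] open 0.501
[574.5535 167.095 ] [-0.69627328  0.40595589  0.8293068   1.71293584 -0.31993525  1.18176903
 -2.72924216] (np.float64(-251.0), np.float64(-0.6))
```

View pics/w6.png

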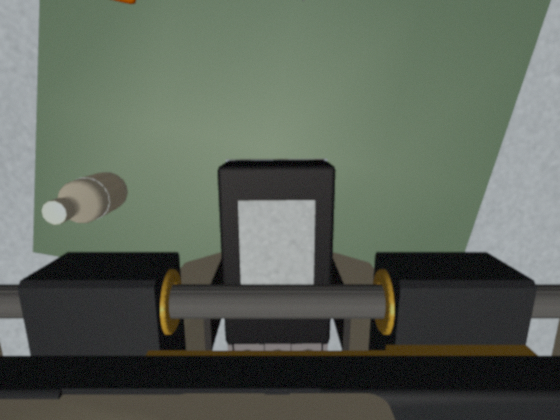

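Emit:
jog_arm --motion '[[[0,0,0,-0.12,0.7],[0,0,0,-0.24,0.7],[0,0,0,-0.36,0.7],[0,0,0,-0.48,0.7],[0,0,0,-0.6,0.7]]]'

```text
t: 20.07
ee_pos: [568.3, 11.5, 249.6]
ee_rot: [0.927, -0.374, -0.008, 0.003]
ft_force: [-1.0, -0.4, -2.9]
opening: 0.498
grip_force: 35.0
```

Emit:
jog_arm --motion '[[[0,0,0,-0.12,0.7],[0,0,0,-0.24,0.7],[0,0,0,-0.36,0.7],[0,0,0,-0.48,0.7],[0,0,0,-0.6,0.7]]]'

```text
t: 20.48
ee_pos: [568.3, 11.3, 249.7]
ee_rot: [0.996, -0.084, -0.009, 0.0]
ft_force: [0.8, 0.4, -2.3]
opening: 0.498
grip_force: 35.0
```

Emit:
jog_arm --motion '[[[0,0,0,-0.12,0.7],[0,0,0,-0.24,0.7],[0,0,0,-0.36,0.7],[0,0,0,-0.48,0.7],[0,0,0,-0.6,0.7]]]'

```text
t: 20.9
ee_pos: [568.3, 11.3, 249.8]
ee_rot: [0.977, 0.215, -0.008, -0.002]
ft_force: [0.2, -1.1, -2.5]
opening: 0.502
grip_force: 35.0
```

Emit:
jog_arm --motion '[[[0,0,0,-0.12,0.7],[0,0,0,-0.24,0.7],[0,0,0,-0.36,0.7],[0,0,0,-0.48,0.7],[0,0,0,-0.6,0.7]]]'

```text
t: 21.32
ee_pos: [568.3, 11.3, 249.9]
ee_rot: [0.87, 0.494, -0.007, -0.005]
ft_force: [-0.2, 0.0, -2.0]
opening: 0.497
grip_force: 35.0
```

Emit:
jog_arm --motion '[[[0,0,0,-0.12,0.7],[0,0,0,-0.24,0.7],[0,0,0,-0.36,0.7],[0,0,0,-0.48,0.7],[0,0,0,-0.5,0.7]]]'

```text
t: 21.73
ee_pos: [568.4, 11.1, 250.0]
ee_rot: [0.721, 0.693, -0.006, -0.006]
ft_force: [0.3, 0.0, -2.3]
opening: 0.497
grip_force: 35.0
```

```bash
python3 - <<'E'
from h import *
p=box(-95,0);go(*p,230,87.44);print(p,state()['qpos'],tobox(state()['ee_pos']))
d=cam('scene');c=cam('side')
a=c['pixels'][190:310,210:350];b=d['pixels'][150:270,270:410]
cv2.imwrite('pics/c7.png',cv2.hconcat([cv2.resize(x,None,fx=2.85,fy=2.85,interpolation=2)[:,:,::-1] for x in(a,b)]))
E
```

```text
at [568.4  11.1 250. ] yaw 87.77 shift [0.1561 0.0004 0.02  ] turn 0.006 t 21.73 f [ 0.3  0.  -2.3] open 0.497
[574.5535 167.095 ] [-0.23460692  0.33292789  0.16526153  1.67620532 -0.06128189  1.1539977
 -0.09149533] (np.float64(-251.1), np.float64(-0.8))
```

View pics/c7.png

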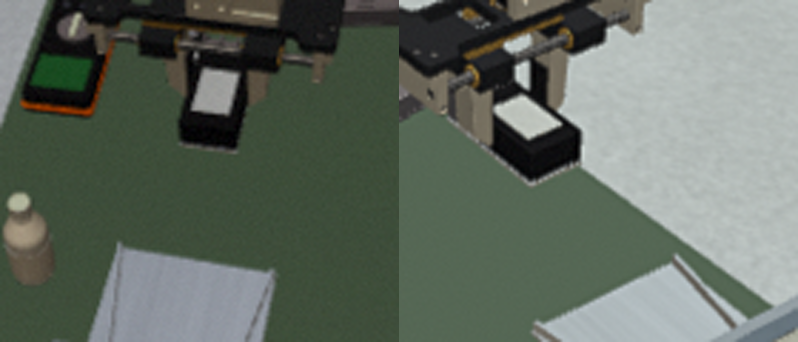

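Emit:
jog_arm --motion '[[[0.025,0,0,0.006,0.7],[0.06,0,0,0.006,0.7],[0.1,0,0.005,0.006,0.7],[0.135,0,0.01,0.006,0.7],[0.156,0,0.02,0.006,0.7]]]'

```text
t: 22.25
ee_pos: [575.5, 172.4, 230.7]
ee_rot: [0.725, 0.688, -0.004, -0.007]
ft_force: [1.0, 1.0, -2.1]
opening: 0.499
grip_force: 35.0
```

Emit:
jog_arm --motion '[[[0,0,0.015,0,0.7],[0,0,0.03,0,0.7],[0,0,0.038,0,0.7],[0,0,0.042,0,0.7],[0,0,0.042,0,0.7]]]'

```text
t: 22.67
ee_pos: [574.6, 166.4, 187.4]
ee_rot: [0.726, 0.687, -0.006, -0.006]
ft_force: [0.1, 0.8, -2.6]
opening: 0.5
grip_force: 35.0
```

```bash
python3 - <<'E'
from h import *
p=box(-95,0);go(*p,182.5,87.44);print(state()['grip_force'])
E
```

```text
at [574.6 166.4 187.4] yaw 86.87 shift [0.0007 0.     0.0049] turn -0.01 t 22.67 f [ 0.1  0.8 -2.6] open 0.5
34.975356459617615
```

Emit:
jog_arm --motion '[[[0,0,0.002,-0.01,0.7],[0,0,0.003,-0.01,0.7],[0.002,0,0.004,-0.01,0.7],[0.01,0,0.0045,-0.01,0.7],[0.02,0,0.0045,-0.01,0.7]]]'

```text
t: 23.08
ee_pos: [576.3, 186.8, 184.0]
ee_rot: [0.723, 0.691, -0.005, -0.006]
ft_force: [-0.3, 0.7, -3.2]
opening: 0.498
grip_force: 35.0
```

Emit:
jog_arm --motion '[[[0.01,0,0,0,0.7],[0.02,0,0,0,0.7],[0.03,0,0,0,0.7],[0.04,0,0,0,0.7],[0.043,0,0,0,0.7]]]'

```text
t: 23.5
ee_pos: [577.4, 232.2, 183.4]
ee_rot: [0.721, 0.693, -0.006, -0.006]
ft_force: [-0.8, -1.0, -3.2]
opening: 0.499
grip_force: 35.0
```

```bash
python3 - <<'E'
from h import *
p=box(-32,0);go(*p,182.5,87.44);print(state()['grip_force'],tobox(state()['ee_pos']))
E
```

```text
at [577.4 232.2 183.4] yaw 87.67 shift [-0.0022  0.      0.0009] turn 0.004 t 23.5 f [-0.8 -1.  -3.2] open 0.499
34.97520983219147 (np.float64(-29.8), np.float64(0.0))
```

Emit:
jog_arm --motion '[[[0,0,0,0,0.4],[0,0,0,0,0.2],[0,0,0,0,0.2],[0,0,0,0,0.2],[0,0,-0.005,0,0.2]]]'

```text
t: 23.92
ee_pos: [577.6, 229.1, 188.2]
ee_rot: [0.722, 0.691, -0.006, -0.006]
ft_force: [-1.1, 0.0, 1.0]
opening: 0.785
grip_force: 0.0
```

Emit:
jog_arm --motion '[[[0,0,-0.02,0,0.2],[0,0,-0.04,0,0.2],[-0.02,0,-0.06,0,1],[-0.055,0,-0.06,0,1],[-0.09,0,-0.06,0,1]]]'

```text
t: 24.33
ee_pos: [575.7, 139.9, 250.6]
ee_rot: [0.721, 0.693, -0.004, -0.005]
ft_force: [-0.5, -1.6, -0.7]
opening: 0.633
grip_force: 0.0
```

Emit:
jog_arm --motion '[[[0,0,0,0,1],[0,0,0,0,1],[0,0,0,0,1],[0,0,0,0,1],[0,0,0,0,1]]]'

```text
t: 24.75
ee_pos: [574.9, 141.1, 248.5]
ee_rot: [0.721, 0.692, -0.006, -0.006]
ft_force: [0.3, 0.9, 0.2]
opening: 0.266
grip_force: 0.0
```

```bash
python3 - <<'E'
from h import *
p=box(-115,0);go(*p,183,87.44);print(tobox(state()['ee_pos']))
w=cam('wrist');d=cam('scene')
cv2.imwrite('pics/c8.png',cv2.hconcat([cv2.resize(x,(400,400),interpolation=2)[:,:,::-1] for x in(w['pixels'][:300,100:460],d['pixels'][190:310,300:420])]))
E
```

```text
at [574.9 141.1 248.5] yaw 87.65 shift [ 0.0059 -0.0004  0.0656] turn 0.004 t 24.75 f [0.3 0.9 0.2] open 0.266
(np.float64(-120.9), np.float64(-1.5))
```

View pics/c8.png

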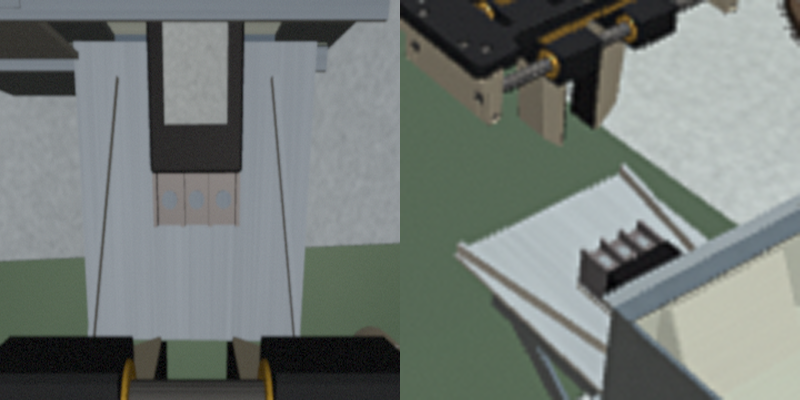

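Emit:
jog_arm --motion '[[[0,-0.001,0.02,0,1],[0,-0.001,0.045,0,1],[0,-0.001,0.06,0,1],[0,-0.001,0.0655,0,1],[0,-0.001,0.0655,0,1]]]'

```text
t: 25.27
ee_pos: [572.1, 140.1, 181.8]
ee_rot: [0.722, 0.692, -0.007, -0.007]
ft_force: [-0.1, -0.4, 0.3]
opening: 0.004
grip_force: 0.0
```

Emit:
jog_arm --motion '[[[0.008,0,0,0,1],[0.016,0,0,0,1],[0.024,0,0,0,1],[0.032,0,0,0,1],[0.04,0,0,0,1]]]'

```text
t: 25.68
ee_pos: [575.1, 179.9, 184.0]
ee_rot: [0.722, 0.692, -0.006, -0.005]
ft_force: [-1.6, -7.3, 4.9]
opening: 0.005
grip_force: 3.5
```

Emit:
jog_arm --motion '[[[0.007,0,0,0,1],[0.014,0,0,0,1],[0.021,0,0,0,1],[0.028,0,0,0,1],[0.035,0,0,0,1]]]'

```text
t: 26.1
ee_pos: [576.9, 213.9, 184.0]
ee_rot: [0.723, 0.691, -0.006, -0.005]
ft_force: [-0.2, -6.1, 5.1]
opening: 0.005
grip_force: 2.9
```

```bash
python3 - <<'E'
from h import *
p=box(-30,0);go(*p,183,87.44);print(tobox(state()['ee_pos']))
E
```

```text
at [576.9 213.9 184. ] yaw 87.47 shift [ 0.0181 -0.0003  0.001 ] turn 0.001 t 26.1 f [-0.2 -6.1  5.1] open 0.005
(np.float64(-48.1), np.float64(-0.3))
```

Emit:
jog_arm --motion '[[[0.006,0,0,0,1],[0.012,0,0,0,1],[0.018,0,0,0,1],[0.02,0,0,0,1]]]'

```text
t: 26.43
ee_pos: [576.7, 237.1, 183.3]
ee_rot: [0.721, 0.692, -0.005, -0.007]
ft_force: [-0.3, -0.3, 0.5]
opening: 0.005
grip_force: 0.0
```

Emit:
jog_arm --motion '[[[-0.03,0,0,0,1],[-0.06,0,-0.03,0,1],[-0.09,0,-0.06,0,0.5],[-0.12,0,-0.09,0,0],[-0.15,0,-0.12,0,0]]]'

```text
t: 26.85
ee_pos: [572.2, 86.3, 302.3]
ee_rot: [0.722, 0.692, -0.006, -0.006]
ft_force: [2.0, 0.6, -0.1]
opening: 0.169
grip_force: 0.0
```

```bash
python3 - <<'E'
from h import *
go(588,-210,300,None)
w=cam('wrist');c=cam('side')
cv2.imwrite('pics/c9.png',cv2.hconcat([cv2.resize(x,(400,400),interpolation=2)[:,:,::-1] for x in(w['pixels'][:300,100:460],c['pixels'][190:390,190:390])]))
b=mod(c,588,-210,30)
E
```

```text
at [572.2  86.3 302.3] yaw 87.59 shift [-0.2953  0.0283  0.0016] turn 0 t 26.85 f [ 2.   0.6 -0.1] open 0.169
side label ctr 622.0 -343.2 size 9.9 0.0 yaw 8.5 px [288.5 183. ] n 4
side body ctr 597.3 -243.0 size 205.4 193.7 yaw 98.5 px [290.  202.9] n 2324
```

View pics/c9.png

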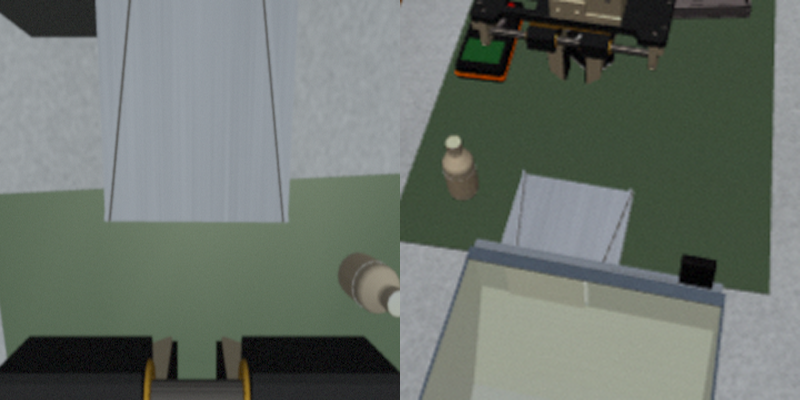

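Emit:
jog_arm --motion '[[[-0.035,0,0,0,0],[-0.07,0,0,0,0],[-0.105,0,0,0,0],[-0.14,0.005,0,0,0],[-0.17,0.01,0,0,0]]]'

```text
t: 27.37
ee_pos: [575.1, -84.9, 300.7]
ee_rot: [0.722, 0.692, -0.006, -0.006]
ft_force: [1.0, -0.3, 0.5]
opening: 0.622
grip_force: 0.0
```

Emit:
jog_arm --motion '[[[-0.03,0.01,0,-0.12,0],[-0.05,0.018,0,-0.24,0],[-0.06,0.018,0,-0.36,0],[-0.06,0.018,0,-0.48,0],[-0.06,0.018,0,-0.6,0]]]'

```text
t: 27.78
ee_pos: [590.9, -144.3, 299.8]
ee_rot: [0.483, 0.875, -0.004, -0.008]
ft_force: [-0.2, 0.9, -0.3]
opening: 0.976
grip_force: 0.0
```

Emit:
jog_arm --motion '[[[0,0,0,-0.12,0],[0,0,0,-0.24,0],[0,0,0,-0.35,0],[0,0,0,-0.35,0]]]'

```text
t: 28.12
ee_pos: [590.9, -143.2, 300.0]
ee_rot: [0.323, 0.946, -0.002, -0.008]
ft_force: [0.0, 0.2, 0.3]
opening: 1.002
grip_force: 0.0
```

```bash
python3 - <<'E'
from h import *
go(598,-227,130,142)
c=cam('side');b=mod(c,586,-218,28)
w=cam('wrist');a=mod(w,586,-218,50);d=cam('scene');mod(d,586,-218,28)
print(proj(w,[586,-218,32]),state()['qpos'])
E
```

```text
at [ 590.9 -143.2  300. ] yaw 142.31 shift [-0.0593 -0.0605  0.1697] turn 0.005 t 28.12 f [0.  0.2 0.3] open 1.002
side label ctr 616.9 -217.0 size 41.8 25.1 yaw 140.0 px [283.8 211.2] n 85
side body ctr 625.2 -212.3 size 120.1 62.4 yaw 138.6 px [281.  212.4] n 546
wrist label ctr 618.1 -217.6 size 43.6 29.3 yaw 139.0 px [244.  241.5] n 817
wrist body ctr 584.1 -221.3 size 124.1 123.4 yaw 52.0 px [227.9 218.9] n 8972
scene label ctr 616.6 -218.2 size 44.7 28.0 yaw 143.0 px [234.2 229.6] n 131
scene body ctr 584.1 -233.5 size 230.6 150.7 yaw 54.2 px [243.5 223.5] n 3113
[226.87847001 221.74938449] [ 0.1044927   0.36861289  0.06471097  1.49233426 -0.02254875  1.29818621
  1.07503486]
```

```bash
python3 - <<'E'
from h import *
w=cam('wrist');a=mod(w,617,-218,45);c=cam('side');b=mod(c,617,-218,28,verb=0);d=cam('scene');e=mod(d,617,-218,24)
print(tri(w,a['label'][5],c,b['label'][5]),tri(w,a['label'][5],d,e['label'][5]))
go(629.2,-227.6,150,140)
E
```

```text
wrist label ctr 618.2 -217.3 size 43.7 28.3 yaw 140.2 px [244.3 241.2] n 808
wrist body ctr 616.0 -220.8 size 113.9 112.4 yaw 142.1 px [244.  238.9] n 7226
scene label ctr 616.6 -218.2 size 44.7 28.0 yaw 143.0 px [234.2 229.6] n 130
scene body ctr 615.8 -229.0 size 194.9 125.8 yaw 55.4 px [233.5 228.5] n 2284
(array([ 617.35921652, -217.43241519,   31.43550771]), np.float64(1.1554881621530844)) (array([ 617.55503243, -216.9442801 ,   32.86236904]), np.float64(0.373719466463152))
at [ 590.8 -143.8  300.4] yaw 141.87 shift [-0.084  -0.0408  0.1496] turn 0.033 t 28.42 f [-0.4  0.5 -0.3] open 0.999
```

Emit:
jog_arm --motion '[[[-0.02,-0.01,0.01,0.026,0],[-0.045,-0.022,0.03,0.026,0],[-0.07,-0.035,0.06,0.026,0],[-0.084,-0.041,0.09,0.026,0],[-0.084,-0.041,0.12,0.026,0]]]'

```text
t: 28.83
ee_pos: [630.1, -232.6, 178.3]
ee_rot: [0.341, 0.94, -0.004, -0.007]
ft_force: [-0.6, -0.5, 0.1]
opening: 1.0
grip_force: 0.0
```

Emit:
jog_arm --motion '[[[0,0,0.03,0,0],[0,0,0.03,0,0],[0,0,0.03,0,0]]]'

```text
t: 29.08
ee_pos: [628.3, -227.4, 148.8]
ee_rot: [0.338, 0.941, -0.003, -0.01]
ft_force: [-0.5, -0.3, 0.5]
opening: 0.997
grip_force: 0.0
```

```bash
python3 - <<'E'
from h import *
w=cam('wrist');a=mod(w,617.5,-217.4,70)['label'];y=np.radians(a[4]);C=np.array(a[:2])-15.5*np.array([np.cos(y),np.sin(y)])
print(C);go(*C,14,a[4])
E
```

```text
wrist label ctr 618.4 -217.3 size 44.4 29.4 yaw 139.9 px [278.9 197.9] n 2209
wrist body ctr 618.3 -219.4 size 111.5 108.4 yaw 50.8 px [278.  196.7] n 19293
[ 630.23109618 -227.28280274]
at [ 629.7 -227.8  150.9] yaw 140.46 shift [-0.0019  0.0021  0.1368] turn 0.01 t 29.13 f [ 0.5 -0.3  0.7] open 1.0
```

Emit:
jog_arm --motion '[[[0,0.001,0.035,0.01,0],[0,0.001,0.07,0.01,0],[0,0.001,0.1,0.01,0],[0,0.001,0.125,0.01,0],[0,0.001,0.136,0.01,0]]]'

```text
t: 29.55
ee_pos: [627.7, -226.7, 13.1]
ee_rot: [0.343, 0.939, -0.002, -0.008]
ft_force: [-0.7, -0.2, -0.0]
opening: 0.995
grip_force: 0.0
```

Emit:
jog_arm --motion '[[[0,0,0,0,0.3],[0,0,0,0,0.7],[0,0,0,0,0.7],[0,0,0,0,0.7],[0,0,0,0,0.7]]]' --force 35

```text
t: 29.97
ee_pos: [628.7, -227.4, 15.6]
ee_rot: [0.343, 0.939, -0.002, -0.007]
ft_force: [-0.3, 0.6, -1.0]
opening: 0.687
grip_force: 0.0
```

Emit:
jog_arm --motion '[[[0,0,0,0,0.7],[0,0,0,0,0.7],[0,0,0,0,0.7],[0,0,0,0,0.7]]]'

```text
t: 30.3
ee_pos: [627.8, -227.1, 14.3]
ee_rot: [0.343, 0.939, -0.002, -0.008]
ft_force: [-0.7, 0.3, 5.2]
opening: 0.497
grip_force: 34.9
```

Emit:
jog_arm --motion '[[[0,0,-0.015,0,0.7],[0,0,-0.045,0,0.7],[0,0,-0.08,0,0.7],[0,0,-0.115,0,0.7],[0,0,-0.15,0,0.7]]]'

```text
t: 30.72
ee_pos: [629.3, -227.0, 164.6]
ee_rot: [0.343, 0.939, -0.003, -0.009]
ft_force: [0.6, -0.7, -2.9]
opening: 0.496
grip_force: 34.9
```

```bash
python3 - <<'E'
from h import *
p=box(-250,0);go(*p,250,87.44);print(state()['grip_force'])
E
```

```text
at [ 629.3 -227.   164.6] yaw 139.9 shift [ 0.2025  0.1424 -0.0839] turn 0.916 t 30.72 f [ 0.6 -0.7 -2.9] open 0.496
34.900556802749634
```

Emit:
jog_arm --motion '[[[0.02,0.014,-0.03,0.1,0.7],[0.045,0.032,-0.06,0.2,0.7],[0.075,0.053,-0.084,0.31,0.7],[0.105,0.074,-0.084,0.42,0.7],[0.135,0.095,-0.084,0.53,0.7]]]'

```text
t: 31.13
ee_pos: [589.4, -66.1, 250.2]
ee_rot: [0.579, 0.815, -0.003, -0.006]
ft_force: [0.8, 1.0, -4.1]
opening: 0.5
grip_force: 34.9
```

```bash
python3 - <<'E'
from h import *
p=box(-200,0);go(*p,240,87.44);print(state()['grip_force'])
E
```

```text
at [589.4 -66.1 250.2] yaw 109.21 shift [0.1275 0.0239 0.0107] turn 0.38 t 31.13 f [ 0.8  1.  -4.1] open 0.5
34.89335060119629
```

Emit:
jog_arm --motion '[[[0.03,0.006,0,0.1,0.7],[0.06,0.012,0.003,0.2,0.7],[0.095,0.018,0.006,0.3,0.7],[0.1275,0.024,0.01,0.38,0.7],[0.1275,0.024,0.01,0.38,0.7]]]'

```text
t: 31.55
ee_pos: [566.9, 69.7, 237.7]
ee_rot: [0.719, 0.695, -0.005, -0.009]
ft_force: [-1.2, 1.7, -2.9]
opening: 0.499
grip_force: 34.9
```

```bash
python3 - <<'E'
from h import *
p=box(-95,0);go(*p,230,87.44);print(state()['grip_force'])
w=cam('wrist')
E
```

```text
at [566.9  69.7 237.7] yaw 88.03 shift [0.0975 0.0045 0.008 ] turn 0.01 t 31.55 f [-1.2  1.7 -2.9] open 0.499
34.90280270576477
```

Emit:
jog_arm --motion '[[[0.02,0.003,0,0,0.7],[0.05,0.003,0,0,0.7],[0.08,0.003,0.005,0,0.7],[0.098,0.003,0.008,0,0.7],[0.098,0.003,0.02,0,0.7]]]'

```text
t: 32.02
ee_pos: [575.9, 163.7, 219.6]
ee_rot: [0.718, 0.696, -0.004, -0.007]
ft_force: [-0.7, 0.5, -1.1]
opening: 0.498
grip_force: 34.9
```

Emit:
jog_arm --motion '[[[0,0,0.015,0,0.7],[0,0,0.025,0,0.7],[0,0,0.029,0,0.7],[0,0,0.029,0,0.7]]]'

```text
t: 32.35
ee_pos: [574.6, 157.3, 188.8]
ee_rot: [0.721, 0.693, -0.007, -0.006]
ft_force: [-0.1, -0.2, -1.7]
opening: 0.5
grip_force: 34.9
```

```bash
python3 - <<'E'
from h import *
p=box(-95,0);go(*p,183.5,87.44);print(state()['grip_force'])
E
```

```text
at [574.6 157.3 188.8] yaw 87.72 shift [ 0.0098 -0.0003  0.0053] turn 0.005 t 32.35 f [-0.1 -0.2 -1.7] open 0.5
34.90058898925781
```

Emit:
jog_arm --motion '[[[0,0,0.002,0.005,0.7],[0.002,0,0.004,0.005,0.7],[0.01,0,0.0045,0.005,0.7],[0.02,0,0.0045,0.005,0.7],[0.03,0,0.0045,0.005,0.7]]]'

```text
t: 32.77
ee_pos: [576.4, 189.9, 185.9]
ee_rot: [0.722, 0.691, -0.005, -0.006]
ft_force: [-0.1, 0.4, -2.6]
opening: 0.499
grip_force: 34.9
```

Emit:
jog_arm --motion '[[[0.01,0,0,0,0.7],[0.02,0,0,0,0.7],[0.03,0,0,0,0.7],[0.04,0,0,0,0.7],[0.043,0,0,0,0.7]]]'

```text
t: 33.18
ee_pos: [577.8, 233.6, 185.3]
ee_rot: [0.722, 0.692, -0.006, -0.006]
ft_force: [0.4, -1.4, -2.8]
opening: 0.499
grip_force: 34.9
```

```bash
python3 - <<'E'
from h import *
p=box(-31,0);go(*p,183.5,87.44);print(state()['grip_force'])
E
```

```text
at [577.8 233.6 185.3] yaw 87.6 shift [-0.0026 -0.0002  0.0018] turn 0.003 t 33.18 f [ 0.4 -1.4 -2.8] open 0.499
34.89449322223663
```

Emit:
jog_arm --motion '[[[0,0,0.001,0,0.7],[0,0,0.001,0,0.3],[0,0,0.001,0,0.2],[0,0,0.001,0,0.2],[0,0,0.001,0,0.2]]]'

```text
t: 33.6
ee_pos: [578.5, 231.0, 184.9]
ee_rot: [0.723, 0.691, -0.005, -0.006]
ft_force: [-0.2, -0.0, 1.2]
opening: 0.738
grip_force: 0.0
```

Emit:
jog_arm --motion '[[[0,0,-0.02,0,0.2],[0,0,-0.04,0,0.2],[-0.02,0,-0.065,0,1],[-0.055,0,-0.065,0,1],[-0.09,0,-0.065,0,1]]]'

```text
t: 34.02
ee_pos: [576.1, 141.7, 251.3]
ee_rot: [0.722, 0.692, -0.004, -0.005]
ft_force: [0.5, -0.8, -1.1]
opening: 0.629
grip_force: 0.0
```

Emit:
jog_arm --motion '[[[-0.002,0,0,0,1],[-0.002,0,0,0,1],[-0.002,0,0,0,1],[-0.002,0,0,0,1],[-0.002,0,0,0,1]]]'

```text
t: 34.43
ee_pos: [575.0, 140.9, 249.3]
ee_rot: [0.722, 0.692, -0.006, -0.006]
ft_force: [-0.5, -0.6, -0.4]
opening: 0.265
grip_force: 0.0
```

Emit:
jog_arm --motion '[[[0,0,0,0,1],[0,0,0,0,1],[0,0,0,0,1]]]'

```text
t: 34.68
ee_pos: [575.1, 139.9, 249.3]
ee_rot: [0.722, 0.692, -0.006, -0.006]
ft_force: [-0.3, 0.3, -0.3]
opening: 0.06
grip_force: 0.0
```

```bash
python3 - <<'E'
from h import *
p=box(-121,0);go(*p,183.5,87.44)
w=cam('wrist');hs=cv2.cvtColor(w['pixels'],cv2.COLOR_RGB2HSV)
m=(hs[:240,200:360,2]<50).astype(np.uint8);k,l,st,ce=cv2.connectedComponentsWithStats(m)
for i in range(1,k):
    if st[i,4]>200:
        x,y,a,b=st[i,:4]; print(st[i],tobox(onz(w,200+x,y+b,200)),tobox(onz(w,200+x+a,y+b,200)))
E
```

```text
at [575.1 139.9 249.3] yaw 87.53 shift [ 0.0011 -0.0006  0.0659] turn 0.002 t 34.68 f [-0.3  0.3 -0.3] open 0.06
[  34   14   87  120 4680] (np.float64(-59.2), np.float64(21.9)) (np.float64(-59.1), np.float64(-26.2))
```

Emit:
jog_arm --motion '[[[0,0,0.02,0,1],[0,0,0.045,0,1],[0,0,0.06,0,1],[0,0,0.0655,0,1],[0,0,0.0655,0,1]]]'

```text
t: 35.15
ee_pos: [573.3, 139.3, 182.8]
ee_rot: [0.722, 0.691, -0.007, -0.007]
ft_force: [-0.2, 0.3, 1.3]
opening: 0.005
grip_force: 0.0
```

Emit:
jog_arm --motion '[[[0.008,0,0,0,1],[0.016,0,0,0,1],[0.024,0,0,0,1],[0.032,0,0,0,1],[0.04,0,0,0,1]]]'

```text
t: 35.57
ee_pos: [576.5, 179.1, 185.0]
ee_rot: [0.723, 0.691, -0.006, -0.005]
ft_force: [-0.0, -7.5, 5.0]
opening: 0.005
grip_force: 3.6
```

Emit:
jog_arm --motion '[[[0.007,0,0,0,1],[0.014,0,0,0,1],[0.021,0,0,0,1],[0.028,0,0,0,1],[0.035,0,0,0,1]]]'

```text
t: 35.98
ee_pos: [578.1, 213.5, 185.0]
ee_rot: [0.723, 0.691, -0.006, -0.005]
ft_force: [-0.5, -6.1, 5.8]
opening: 0.006
grip_force: 3.4
```

Emit:
jog_arm --motion '[[[0.006,0,0,0,1],[0.012,0,0,0,1],[0.018,0,0,0,1],[0.02,0,0,0,1]]]'

```text
t: 36.32
ee_pos: [578.0, 236.7, 184.2]
ee_rot: [0.722, 0.692, -0.005, -0.006]
ft_force: [0.6, 1.2, 0.6]
opening: 0.003
grip_force: 0.0
```

```bash
python3 - <<'E'
from h import *
p=box(-28,0);go(*p,183.5,87.44)
E
```

```text
at [578.  236.7 184.2] yaw 87.59 shift [-0.0027 -0.0003  0.0007] turn 0.003 t 36.32 f [0.6 1.2 0.6] open 0.003
```

Emit:
jog_arm --motion '[[[-0.03,0,0,0,1],[-0.06,0,-0.02,0,1],[-0.08,0,-0.05,0,1],[-0.08,0,-0.08,0,1],[-0.08,0,-0.115,0,1]]]'

```text
t: 36.73
ee_pos: [576.0, 152.8, 299.6]
ee_rot: [0.723, 0.691, -0.007, -0.006]
ft_force: [0.6, 0.4, 0.1]
opening: 0.01
grip_force: 0.0
```

Emit:
jog_arm --motion '[[[0,-0.035,-0.03,0,1],[0.01,-0.07,-0.03,0,1],[0.03,-0.105,-0.03,0,1],[0.05,-0.14,-0.03,0,1],[0.07,-0.17,-0.03,0,1]]]'

```text
t: 37.15
ee_pos: [407.9, 232.8, 332.3]
ee_rot: [0.722, 0.692, -0.005, -0.006]
ft_force: [0.4, 1.3, 0.3]
opening: 0.003
grip_force: 0.0
```

```bash
python3 - <<'E'
from h import *
go(380,264.5,257,87.44);print(state()['qpos'])
for n in('side','scene'):
    c=cam(n);o=cv2.imread(f'pics/{n}0.png')[:,:,::-1]
    d=(np.abs(c['pixels'].astype(int)-o).max(2)>30).astype(np.uint8);d=cv2.morphologyEx(d,cv2.MORPH_OPEN,np.ones((2,2)))
    k,l,st,ce=cv2.connectedComponentsWithStats(d)
    print(n,[(st[i].tolist(),c['pixels'][l==i].mean(0).astype(int).tolist()) for i in range(1,k) if st[i,4]>25])
    hs=cv2.cvtColor(c['pixels'],cv2.COLOR_RGB2HSV)
    m=(hs[:,:,2]<38).astype(np.uint8);k,l,st,ce=cv2.connectedComponentsWithStats(m)
    print('dark',[(st[i].tolist(),onz(c,*ce[i],32)[:2].round().tolist()) for i in range(1,k) if st[i,4]>60 and st[i,1]>150])
E
```

```text
at [407.9 232.8 332.3] yaw 87.53 shift [ 0.0303 -0.028   0.0758] turn 0.002 t 37.15 f [0.4 1.3 0.3] open 0.003
[-0.71258792  0.1069329   0.09934749  1.7586984  -0.02231151  1.28881095
 -0.65051554]
side [([350, 0, 59, 21, 734], [155, 156, 157]), ([91, 0, 469, 420, 89170], [133, 132, 130]), ([552, 102, 8, 18, 85], [81, 36, 32]), ([331, 169, 33, 26, 515], [48, 42, 37]), ([276, 203, 33, 26, 457], [72, 90, 67]), ([530, 213, 24, 25, 293], [13, 11, 11]), ([521, 232, 6, 10, 44], [43, 32, 23]), ([506, 253, 37, 31, 468], [72, 54, 39]), ([214, 259, 7, 6, 39], [172, 173, 150]), ([330, 264, 10, 4, 31], [28, 28, 28]), ([213, 269, 13, 9, 84], [169, 155, 132]), ([242, 278, 64, 48, 2194], [161, 167, 177]), ([331, 319, 18, 16, 245], [22, 23, 23]), ([216, 324, 134, 96, 9877], [177, 182, 168]), ([223, 331, 5, 9, 26], [148, 152, 135]), ([215, 352, 7, 8, 27], [148, 152, 137]), ([209, 386, 7, 7, 30], [147, 151, 138])]
dark [([265, 158, 29, 33, 303], [658.0, -353.0]), ([218, 189, 34, 39, 519], [767.0, -208.0]), ([343, 223, 51, 18, 125], [364.0, -158.0]), ([301, 232, 123, 61, 2702], [366.0, -62.0]), ([340, 
[... 617 characters left out ...]
394], [91, 85, 74]), ([416, 102, 60, 85, 1478], [74, 71, 63]), ([454, 105, 9, 26, 123], [80, 76, 66]), ([495, 117, 28, 42, 454], [79, 77, 71]), ([465, 143, 11, 6, 34], [28, 25, 20]), ([237, 168, 21, 12, 185], [93, 94, 91]), ([238, 184, 21, 9, 57], [72, 69, 69]), ([444, 214, 19, 25, 287], [32, 34, 35]), ([220, 221, 41, 20, 601], [78, 95, 77]), ([405, 233, 20, 26, 343], [161, 169, 168]), ([324, 236, 61, 44, 1254], [129, 141, 136])]
dark [([151, 152, 19, 20, 165], [620.0, -628.0]), ([236, 166, 21, 12, 82], [447.0, -422.0]), ([152, 200, 60, 26, 585], [687.0, -360.0]), ([48, 209, 51, 113, 671], [993.0, -297.0]), ([444, 213, 18, 23, 251], [158.0, 98.0]), ([153, 234, 56, 48, 839], [779.0, -206.0])]
```

Emit:
jog_arm --motion '[[[0.015,-0.015,0,0,1],[0.03,-0.028,0,0,1],[0.03,-0.028,0.025,0,1],[0.03,-0.028,0.055,0,1],[0.03,-0.028,0.075,0,1]]]'

```text
t: 37.67
ee_pos: [381.6, 263.3, 255.5]
ee_rot: [0.722, 0.692, -0.006, -0.006]
ft_force: [0.3, 0.1, -0.3]
opening: 0.003
grip_force: 0.0
```

Emit:
jog_arm --motion '[[[0,0,0,0,1],[0,0,0,0,1]]]'

```text
t: 37.83
ee_pos: [382.1, 262.9, 257.1]
ee_rot: [0.722, 0.691, -0.007, -0.006]
ft_force: [-0.8, 0.1, -0.3]
opening: 0.004
grip_force: 0.0
```

Emit:
jog_arm --motion '[[[0,0.01,0,0,1],[0,0.02,0,0,1],[0,0.03,0,0,1],[0,0.04,0,0,1],[0,0.05,0,0,1]]]'

```text
t: 38.25
ee_pos: [434.0, 260.9, 257.0]
ee_rot: [0.723, 0.691, -0.005, -0.006]
ft_force: [-2.4, 0.3, 2.3]
opening: 0.003
grip_force: 1.3
```

Emit:
jog_arm --motion '[[[0,0.01,0,0,1],[0,0.02,0,0,1],[0,0.03,0,0,1],[0,0.04,0,0,1],[0,0.05,0,0,1]]]'

```text
t: 38.67
ee_pos: [483.4, 258.4, 255.5]
ee_rot: [0.722, 0.691, -0.006, -0.006]
ft_force: [-1.9, 1.1, 2.4]
opening: 0.008
grip_force: 1.3
```

Emit:
jog_arm --motion '[[[0,0.004,0,0,1],[0,0.008,0,0,1],[0,0.012,0,0,1],[0,0.016,0,0,1],[0,0.02,0,0,1]]]'

```text
t: 39.08
ee_pos: [502.5, 257.6, 255.3]
ee_rot: [0.722, 0.691, -0.006, -0.006]
ft_force: [-2.6, -0.6, 2.5]
opening: -0.0
grip_force: 1.2
```

```bash
python3 - <<'E'
from h import *
go(509.5,259,257,87.44)
E
```

```text
at [502.5 257.6 255.3] yaw 87.49 shift [ 0.0017  0.0069 -0.0018] turn 0.001 t 39.08 f [-2.6 -0.6  2.5] open -0.0
```

Emit:
jog_arm --motion '[[[0,0.001,0,0,1],[0,0.002,0,0,1],[0,0.003,0,0,1],[0,0.004,0,0,1]]]'

```text
t: 39.42
ee_pos: [506.2, 257.4, 255.2]
ee_rot: [0.722, 0.691, -0.006, -0.006]
ft_force: [-2.5, -1.0, 1.6]
opening: 0.001
grip_force: 1.1
```

Emit:
jog_arm --motion '[[[0,0.001,0,0,1],[0,0.002,0,0,1],[0,0.003,0,0,1]]]'

```text
t: 39.67
ee_pos: [508.7, 257.4, 255.1]
ee_rot: [0.722, 0.691, -0.006, -0.006]
ft_force: [-8.0, -0.7, 5.6]
opening: 0.004
grip_force: 4.3
```

Emit:
jog_arm --motion '[[[0,0.001,0,0,1],[0,0.002,0,0,1],[0,0.002,0,0,1]]]'

```text
t: 39.92
ee_pos: [508.8, 257.3, 255.1]
ee_rot: [0.722, 0.692, -0.008, -0.007]
ft_force: [-13.2, -3.5, 8.9]
opening: 0.006
grip_force: 7.0
```

Emit:
jog_arm --motion '[[[0,-0.01,0,0,1],[0,-0.025,0,0,1],[0,-0.025,-0.03,0,1],[0,-0.025,-0.06,0,1],[0,-0.025,-0.09,0,1]]]'

```text
t: 40.33
ee_pos: [487.5, 258.4, 346.5]
ee_rot: [0.722, 0.692, -0.006, -0.006]
ft_force: [1.3, 0.5, -0.0]
opening: 0.003
grip_force: 0.0
```

Emit:
jog_arm --motion '[[[-0.03,-0.01,0,0,1],[-0.06,-0.02,0,0,1],[-0.09,-0.03,0,0,1],[-0.12,-0.04,0,0,1],[-0.12,-0.04,0,0,1]]]'

```text
t: 40.75
ee_pos: [441.7, 134.4, 346.9]
ee_rot: [0.725, 0.689, -0.006, -0.005]
ft_force: [1.1, -0.7, -0.5]
opening: 0.004
grip_force: 0.0
```

Emit:
jog_arm --motion '[[[0,0,0,0,1],[0,0,0,0,1],[0,0,0,0,1]]]'

```text
t: 41.0
ee_pos: [442.9, 141.4, 346.1]
ee_rot: [0.722, 0.692, -0.005, -0.006]
ft_force: [0.3, 0.0, -0.2]
opening: 0.005
grip_force: 0.0
```

```bash
python3 - <<'E'
from h import *
for n in('side','scene'):
    c=cam(n);hs=cv2.cvtColor(c['pixels'],cv2.COLOR_RGB2HSV)
    m=(hs[:,:,2]<38).astype(np.uint8);k,l,st,ce=cv2.connectedComponentsWithStats(m)
    print(n,[(st[i].tolist(),onz(c,*ce[i],32)[:2].round().tolist()) for i in range(1,k) if st[i,4]>60 and st[i,1]>150], 'tab top pred',proj(c,[542,257.5,286]))
    x=c['pixels']; print('apron',x[tuple(proj(c,[*box(-70,0),170]).astype(int)[::-1])],'reel spot',proj(c,[463,-393,56]))
E
```

```text
side [([265, 158, 29, 33, 314], [658.0, -353.0]), ([324, 169, 51, 16, 172], [430.0, -389.0]), ([288, 180, 113, 55, 2130], [430.0, -258.0]), ([218, 189, 34, 39, 534], [768.0, -209.0]), ([324, 223, 36, 28, 436], [434.0, -161.0]), ([463, 275, 88, 68, 1403], [24.0, 23.0]), ([455, 292, 44, 54, 98], [102.0, 82.0]), ([272, 307, 16, 16, 213], [570.0, 133.0])] tab top pred [279.56482999 308.60935066]
apron [151 158 168] reel spot [338.7927322  172.22681985]
scene [([151, 152, 19, 20, 158], [621.0, -627.0]), ([236, 166, 21, 12, 77], [446.0, -422.0]), ([152, 200, 60, 26, 582], [687.0, -360.0]), ([55, 229, 21, 59, 93], [994.0, -368.0]), ([153, 234, 56, 48, 834], [779.0, -206.0]), ([400, 235, 18, 24, 270], [314.0, 92.0])] tab top pred [410.30453581 237.5652033 ]
apron [170 180 183] reel spot [246.13564717 171.43039364]
```

```bash
python3 -c "
from plant import job_done;print(job_done())"
```

```text
the job is handed in; nothing more can be done
None
```

I handed the job in at about 41 s: the reel is in the tray, both modules found on the mat went in through the flap, and the lock plate is pushed shut against its stop. I never saw the modules inside the box; I inferred each had dropped from the push force falling to zero, and did not separately check that the flap shut behind them.

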